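Clear the stripped power supply's parts into their trays

TASK

The parts of a stripped power supply are piled up on the repair bench: take the piles apart and set each part into the empty tray made for its shape and size - heat sink, fan, toroidal transformer, relay and capacitor. Every part must end up the right way up (as it stands now), flat on the floor of its own tray inside the rim, turned to fit, with nothing left on top of it.

Things in the scene. Friction and masses are not known exactly. Their poses are not given: they have to be found in the camera images.
- capacitor_mid (a point): Capacitor: small black upright cylinder with a bright aluminium top, 28 mm diameter, 38 mm tall. Stands on top of the toroid, up to 6 mm off its centre. Origin: its centre, half-way up; its own z points up at the start.
- toroid_mid (a point): Toroidal transformer: copper-coloured upright drum with a dark centre and radial windings on its top, 50 mm diameter, 34 mm tall. Stands about centred on the heat sink or on the fan. Origin: its centre, half-way up; its own z points up at the start.
- relay_mid (a point): Relay: white box with a grey patch on its flat top, 50 mm along its x, 34 mm along its y, 34 mm tall. Stands about centred on whichever of heat sink and fan does not carry the toroid. Origin: its centre, half-way up; its own z points up at the start.
- sink_mid (a point): Heat sink: bare aluminium block with upright fins that run along its x; 96 mm along x, 62 mm along y (across the fins), 36 mm tall. The end fins are its two long sides and may be gripped. In one of two piles: heat sink and fan are the two bottoms and stand on the bench, one of them carries the toroid with the capacitor on top of it, the other carries the relay. Origin: its centre, half-way up; its own z points up at the start.
- fan_mid (a point): Fan: black square frame with a grey fan wheel on its top, 65 mm along x and along y, 36 mm tall, straight sides; stands on the bench as the bottom of a pile. Origin: its centre, half-way up; its own z points up at the start.
- tray_sink: Heat sink's tray: the largest tray, oblong, black rim and grey floor, inside 112 mm along its x and 78 mm along its y (outside 120 x 86). Fixed to the bench, empty at the start. 2 mm thick floor, rim 4 mm thick whose top is 8 mm above the bench. Origin: centre of its underside, on the bench; z up.
- tray_fan: Fan's tray: the square tray, black rim and grey floor, inside 81 x 81 mm (outside 89 x 89). Fixed to the bench, empty at the start. 2 mm thick floor, rim 4 mm thick whose top is 8 mm above the bench. Origin: centre of its underside, on the bench; z up.
- tray_toroid: Toroid's tray: the larger round tray, black rim and grey floor, inside diameter 66 mm (outside 74). Fixed to the bench, empty at the start. 2 mm thick floor, rim 4 mm thick whose top is 8 mm above the bench. Origin: centre of its underside, on the bench; z up.
- tray_relay: Relay's tray: the small oblong tray, black rim and grey floor, inside 66 mm along its x and 50 mm along its y (outside 74 x 58). Fixed to the bench, empty at the start. 2 mm thick floor, rim 4 mm thick whose top is 8 mm above the bench. Origin: centre of its underside, on the bench; z up.
- tray_capacitor: Capacitor's tray: the smallest round tray, black rim and grey floor, inside diameter 44 mm (outside 52). Fixed to the bench, empty at the start. 2 mm thick floor, rim 4 mm thick whose top is 8 mm above the bench. Origin: centre of its underside, on the bench; z up.
Things that resemble listed ones, but are neither listed nor needed, are in the scene too. There is more than one size of the part that bears toroid_mid; the job needs the larger. Leave any yellow look-alike of the part that bears relay_mid alone.

How it is judged:
By the outcome, as a careful person would: the job done as asked, in the order asked, and still so for the second after the job is handed in, with the robot touching nothing.
It also fails if it takes over 131 s, if anything falls off the work surface, if the arm or the gripper's body presses on something with over 40 N, if the wrist force passes 120 N, or if a joint passes its speed limit or range.

ROBOT

A 6-joint arm with a two-finger parallel gripper is mounted at the origin on the work surface. World frame = base frame: x ahead of the robot, y to its left, z up, the work surface at z = 0. Lengths are in m, angles in rad, forces in N, time in s.
With the tool pointing down it reaches from about 0.25 to 0.725 m from the base axis. Payload 9.7 kg.
Tool frame: the origin (TCP) lies between the finger pads; the fingertips stand bot.tip_reach ahead of it and the grasp point (between the pads) lies 8 mm behind it (bot.tip_reach is the distance from the TCP to the fingertips, in m); z points along the fingers, y is the direction in which the jaws open and shut (so a half turn about z gives the same grasp; the last joint's range is limited). The gripper opens to 85 mm and grips with 20 to 120 N. Pads are 22 mm wide; open, the fingers measure 114 mm over their backs; the gripper's body (76 mm by 85 mm) begins 54 mm behind the grasp point. The pads swing forward as they close: fully open they stand 13 mm farther back than shut.
Start: joints at [-1.167, 0.087, 0.176, 1.66, 0, 1.571], TCP at [0.216, -0.506, 0.242] pointing down, gripper open.
Joint ranges: [-3.13, 3.13], [-0.85, 1.81], [-1.15, 1.24], [-2.2, 2.28], [-1.44, 1.52], [-3.14, 3.14]. Speed limits (rad/s): [2.22, 2.22, 2.57, 3.14, 3.14, 3.14].

INTERFACE

Orientations are given as a unit quaternion [x, y, z, w].
In Python, from bench import bot gives the robot as it stands.
- The arm moves only by the tool apply_moves, never from a script. Its argument "rows" is a list that holds one entry, the list of rows, each a list of 6 numbers: the shift along the tool's x, y, z in mm, then the turn, a rotation vector about the tool's x, y, z in degrees. In form: [[[x, y, z, wx, wy, wz], ...]]. A call has 1 to 5 rows; each row shifts and turns the pose as measured when the row begins, along the tool's axes as they then stand; what a row does not reach is not made up. A row lasts 1/10 s, in which the tool goes at most 50 mm and 8.59 degrees, less where a joint would pass 70% of its speed; a pose out of reach is approached as far as the arm can. A call with a gripper value outside its range is refused whole. "fingers" is the opening, from 0 (shut) to 1 (fully open), set as the call begins (left out, the last holds). The fingers move at their own pace and stop on an object; "newtons" is the grip in N (left out, the last holds). Time passes only in rows, so rows that do not move let the fingers close. It gives the time, the measured TCP pose, the force and the opening at its end, in the units of the state.
- bot.sense(): the state, without advancing time (a new reading comes with each control period).
- bot.camera(name): name is "scene" or "top"; returns (picture, depth): 480x640x3 uint8, red, green, blue; 480x640 float32, m along the optical axis (not along the pixel's ray), 0 where there is no reading.
- bot.get_calibration(name): a dict with "intrinsics" (3x3 intrinsics, pixels), "T" (4x4, takes a point from camera to world coordinates). Camera axes: x right, y down, z forward; pixel columns grow to the right and rows downward; lengths in m; the calibration is good to about 2 mm. A picture is of the moment at which its call begins. get_calibration takes no time and is no camera call.
- bot.hand_in(): hands the job in, once; it reports no verdict.
Trained networks look in the newest picture that a camera, given by its name, has taken for a name from the list of things; names that differ only in an ending like _2 or _b are one class to them, and where a whole thing is asked for, a point or a joint stands for the part that bears it (a point fixed in the world has none). Each returns a list of dicts, best first, with "score" (0 to 1); they miss things now and then, are a little off and sometimes report something else, mostly with a low value. They report only what shows in the picture. A call takes as long as a camera call. They do not tell look-alikes from the thing itself.
- bot.recognise(camera, thing): "box" ([left, top, width, height] in pixels, round what is visible of it).
The state is a dict: "time_s": time; "joint_positions": joint angles; "joint_vel": joint speeds; "joint_torque": joint torques, N m; "tool_pos": TCP position; "tcp_rot": TCP orientation; "force": force on the tool from outside, world axes, zero at the start; "moment": the same for the moment, N m; "gripper_width": finger opening in m.
Only numpy, scipy, OpenCV 4.12 (cv2) and the standard library are available. Lean on these libraries where they do the work, as an engineer would, in place of code of your own. Each camera call takes 0.05 s, during which the arm holds its last target.

## Working session

There is one attempt and no reset: what is moved stays moved. The work goes in short steps, Python scripts to look and compute and a tool call to move; the robot and the scene stay as the last step left them, time stands still between calls to the robot, and variables do not carry over. Pictures are saved under pics/ and viewed, and the job is handed in when it is done.

Besides the shell and the picture viewer there is one more tool, called after "Emit:" as a command line: name --argument value ..., lists and objects as JSON in quotes. apply_moves: Moves the arm, as the interface text tells. Its arguments: {"type":"object","properties":{"rows":{"type":"array","items":{"type":"array","items":{"type":"array","items":{"type":"number"}}}},"fingers":{"type":"number"},"newtons":{"type":"number"}},"required":["rows"]}

```bash
mkdir -p pics; ls; python3 - <<'E'
from bench import bot
import cv2,numpy as np
print(bot.sense()); print(bot.tip_reach)
for c in("top","scene"):
    p,d=bot.camera(c); cv2.imwrite(f"pics/{c}0.png",p[:,:,::-1]); np.save(f"/tmp/{c}0.npy",d)
    print(bot.get_calibration(c))
    for t in ["capacitor_mid","toroid_mid","relay_mid","sink_mid","fan_mid","tray_sink","tray_fan","tray_toroid","tray_relay","tray_capacitor"]:
        print(c,t,[(np.round(r["box"]).astype(int).tolist(),round(r["score"],2)) for r in bot.recognise(c,t)])
E
```

```text
pics
{'time_s': 0.0, 'joint_positions': array([-1.16702397e+00,  8.74692809e-02,  1.75124511e-01,  1.65980543e+00,
       -2.56571503e-05,  1.57079175e+00]), 'joint_vel': array([ 2.49386028e-05,  4.69439956e-04,  5.01119560e-04, -1.17922932e-03,
        3.00864277e-04, -3.73612685e-04]), 'joint_torque': array([ 2.56618318e-03, -5.20385563e+01,  4.64808404e+01,  1.63501682e-02,
        1.66265731e-04,  1.77231550e-05]), 'tool_pos': array([ 0.2159969 , -0.50557296,  0.24157307]), 'tcp_rot': array([ 9.79689424e-01,  2.00519758e-01, -1.48303915e-04, -6.60614752e-04]), 'force': array([-0.21970553,  0.2776413 ,  0.66165211]), 'moment': array([ 0.00393176, -0.01955701, -0.03386117]), 'gripper_width': 0.08574870366405286}
0.011
{'intrinsics': array([[538.45607435,   0.        , 325.17028428],
       [  0.        , 538.45607435, 247.54634004],
       [  0.        ,   0.        ,   1.        ]]), 'T': array([[-0.0133176 , -0.98897234,  0.14750032,  0.29265323],
       [-0.99967307,  0.00994877, -0.02355378, -0.02129438],
       [ 0.02182659, -0.14776578, -0.98878151,  1.42036915],
       [ 0. 
[... 835 characters left out ...]
6192],
       [ 0.01194015, -0.67517167, -0.73756399,  0.91834415],
       [ 0.        ,  0.        ,  0.        ,  1.        ]])}
scene capacitor_mid [([157, 214, 16, 19], 0.65)]
scene toroid_mid [([158, 225, 23, 22], 0.85), ([117, 250, 17, 18], 0.49)]
scene relay_mid [([394, 284, 28, 28], 0.58), ([266, 261, 49, 43], 0.49), ([149, 225, 49, 42], 0.31)]
scene sink_mid [([147, 223, 52, 43], 0.76)]
scene fan_mid [([392, 293, 32, 28], 0.95)]
scene tray_sink [([334, 218, 46, 46], 0.98)]
scene tray_fan [([265, 265, 51, 38], 0.67)]
scene tray_toroid [([450, 218, 30, 23], 0.81)]
scene tray_relay [([231, 193, 32, 22], 0.6), ([336, 222, 42, 43], 0.56)]
scene tray_capacitor [([514, 282, 19, 23], 0.63)]
```

View pics/top0.png

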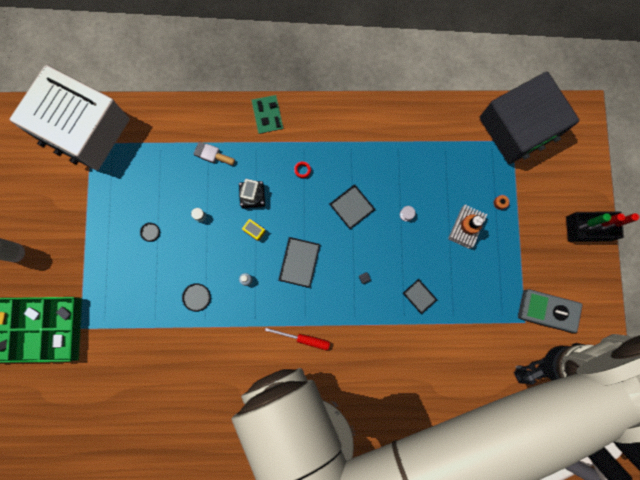

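View pics/scene0.png

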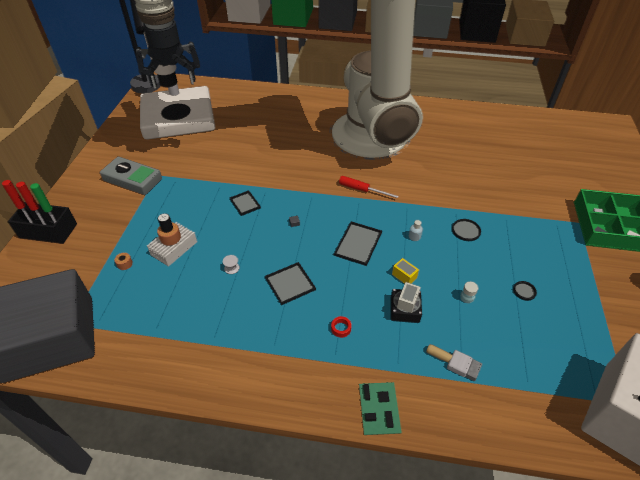

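```bash
python3 - <<'E'
import cv2
a=cv2.imread('pics/top0.png')
cv2.imwrite('pics/t_l.png',cv2.resize(a[160:330,120:330],None,fx=3.5,fy=3.5,interpolation=cv2.INTER_CUBIC))
cv2.imwrite('pics/t_r.png',cv2.resize(a[160:330,320:530],None,fx=3.5,fy=3.5,interpolation=cv2.INTER_CUBIC))
E
```

```text
(no output)
```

View pics/t_l.png

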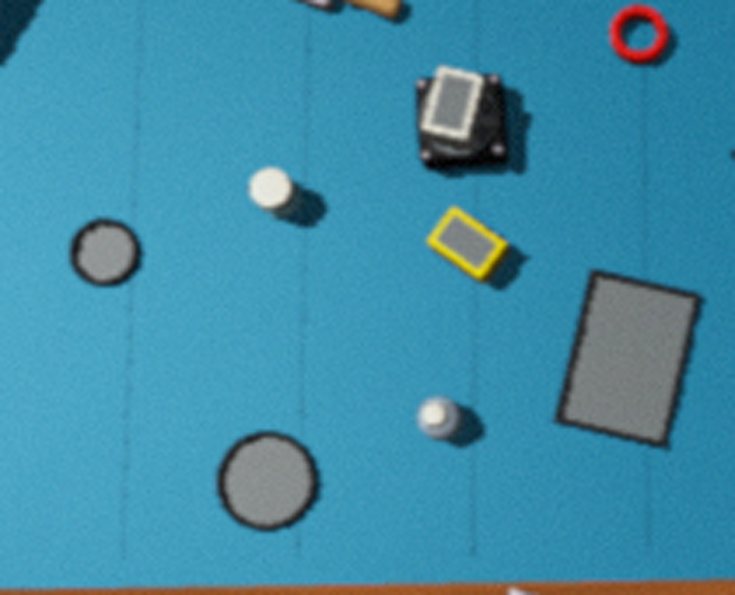

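View pics/t_r.png

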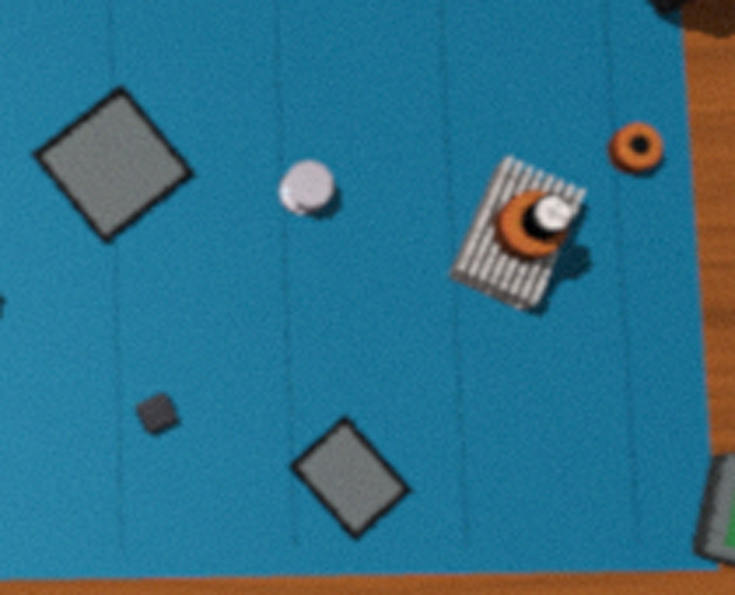

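```bash
cat > h.py <<'E'
from bench import bot
import cv2,numpy as np
def P(cam):
    c=bot.get_calibration(cam); K=c["intrinsics"]; T=c["T"]; W=np.linalg.inv(T)
    return K,T,W
def ray(cam,u,v,h):
    K,T,W=P(cam); d=T[:3,:3]@np.linalg.inv(K)@np.array([u,v,1.]); o=T[:3,3]
    return (o+d*(h-o[2])/d[2])[:2]
def proj(cam,X):
    K,T,W=P(cam); X=np.atleast_2d(X); q=(W[:3,:3]@X.T).T+W[:3,3]; q=(K@q.T).T; return q[:,:2]/q[:,2:]
# rectified: columns -> -y , rows -> -x ; s px per m
def rect(cam,img,h,cx,cy,half=0.08,s=3000):
    n=int(2*half*s)
    K,T,W=P(cam)
    # px(u,v)-> world x=cx+half-v/s , y=cy+half-u/s
    A=np.array([[0,-1/s,cx+half],[-1/s,0,cy+half],[0,0,h],[0,0,1]])
    H=K@W[:3,:]@A
    return cv2.warpPerspective(img,np.linalg.inv(H),(n,n),flags=cv2.INTER_LINEAR)
def px2w(u,v,cx,cy,half=0.08,s=3000): return cx+half-v/s, cy+half-u/s
E
python3 - <<'E'
from h import *
top=cv2.imread('pics/top0.png'); sc=cv2.imread('pics/scene0.png')
B=dict(top=dict(sink=[278,236,43,49],fan=[332,183,41,48],tor=[183,284,31,28],rel=[405,278,34,35],cap=[141,226,21,12]),scene=dict(sink=[334,218,46,46],fan=[265,265,51,38],tor=[450,218,30,23],rel=[231,193,32,22],cap=[514,282,19,23]))
for n in B['top']:
  for cam,im in(('top',top),('scene',sc)):
    b=B[cam][n]; c=ray(cam,b[0]+b[2]/2,b[1]+b[3]/2,0.004)
    if cam=='top': c0=c
    r=rect(cam,im,0.002,*c0)
    hsv=cv2.cvtColor(r,cv2.COLOR_BGR2HSV)
    for nm,m in(('floor',(hsv[...,1]<70)&(hsv[...,2]>75)),('outer',(hsv[...,1]<110)|(hsv[...,2]<60))):
      m=m.astype(np.uint8); m=cv2.morphologyEx(m,cv2.MORPH_OPEN,np.ones((9,9)))
      cs,_=cv2.findContours(m,cv2.RETR_EXTERNAL,cv2.CHAIN_APPROX_NONE)
      if not cs: print(n,cam,nm,'none');continue
      k=max(cs,key=cv2.contourArea); q=cv2.minAreaRect(k)
      w=px2w(*q[0],*c0)
      # long-axis dir in world
      bx=cv2.boxPoints(q); e1=bx[1]-bx[0]; e2=bx[2]-bx[1]; e=e1 if np.hypot(*e1)>np.hypot(*e2) else e2
      a=np.degrees(np.arctan2(-e[0],-e[1]))%180
      print(n,cam,nm,np.round(w,4),np.round(np.array(q[1])/3,1),round(a,1))
    cv2.imwrite(f'/tmp/{n}_{cam}.png',r)
d=np.load('/tmp/top0.npy')
print('depth zero frac',(d==0).mean())
for nm,(u,v) in dict(cap=(477,220),relay=(250,189),mat=(350,300),yel=(253,229)).items():
  K,T,W=P('top'); z=d[v,u]; X=T[:3,:3]@(np.linalg.inv(K)@[u,v,1]*z)+T[:3,3]; print(nm,X)
# montage
R=[]
for n in B['top']:
  R.append(np.hstack([cv2.resize(cv2.imread(f'/tmp/{n}_{c}.png'),(150,150)) for c in('top','scene')]))
cv2.imwrite('pics/trays.png',np.vstack([np.hstack(R[:2]),np.hstack(R[2:4]),np.hstack([R[4],R[4]])]))
E
```

```text
sink top floor [0.4664 0.0144] [ 78.5 113.2] 166.4
sink top outer [0.4665 0.0144] [ 85.  117.8] 166.0
sink scene floor [0.4642 0.0129] [ 77.4 108.4] 166.1
sink scene outer [0.4643 0.0127] [ 87.9 125.7] 166.3
fan top floor [ 0.6157 -0.1287] [79.7 80.7] 127.8
fan top outer [ 0.6154 -0.1289] [89.2 87.4] 37.9
fan scene floor [ 0.614  -0.1307] [78.  80.1] 128.0
fan scene outer [ 0.6142 -0.1307] [93.1 91.3] 37.8
tor top floor [0.3768 0.2842] [65.5 64.9] 21.0
tor top outer [0.377  0.2846] [70.8 71.5] 106.5
tor scene floor [0.374  0.2828] [60.3 62. ] 90.0
tor scene outer [0.3745 0.2831] [77.3 73.3] 0.0
rel top floor [ 0.3725 -0.3022] [65.7 49.7] 40.3
rel top outer [ 0.3721 -0.3025] [73.3 56.8] 39.9
rel scene floor [ 0.37   -0.3047] [61.6 48.9] 40.7
rel scene outer [ 0.3705 -0.3046] [79.8 60.3] 39.9
cap top floor [0.5502 0.4105] [42.  44.7] 171.3
cap top outer [0.5514 0.4106] [48.3 50. ] 90.0
cap scene floor [0.5494 0.4091] [39. 39.] 0.0
cap scene outer [0.5492 0.4094] [51.8 55.2] 145.0
depth zero frac 0.0038899739583333334
cap [ 0.55429085 -0.4331838   0.10764039]
relay [0.64713101 0.13728437 0.07393566]
mat [ 0.36403974 -0.11829589  0.0049841 ]
yel [0.55074085 0.1336739  0.03157671]
```

View pics/trays.png

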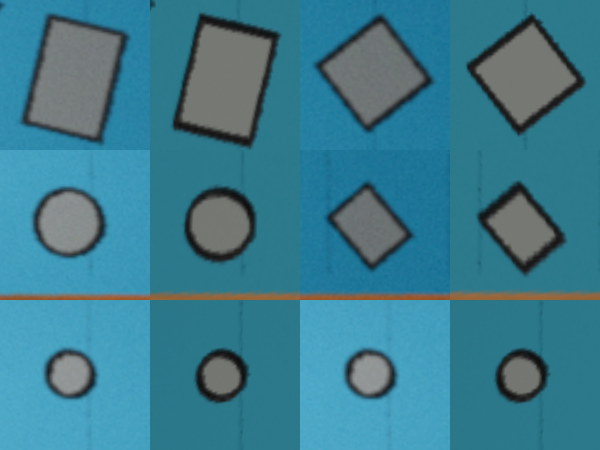

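```bash
python3 - <<'E'
from h import *
top=cv2.imread('pics/top0.png'); sc=cv2.imread('pics/scene0.png')
R=[]
for nm,h,c in (('cap',.108,(.555,-.432)),('tor',.07,(.55,-.43)),('sink',.036,(.55,-.43)),('rel',.07,(.647,.137)),('fan',.036,(.647,.137))):
  R.append(np.hstack([cv2.resize(rect(cam,im,h,*c,half=.06,s=4000),(400,400)) for cam,im in(('top',top),('scene',sc))]))
  cv2.imwrite(f'pics/p_{nm}.png',R[-1])
cv2.imwrite('pics/p1.png',cv2.resize(np.vstack(R[:3]),(400,600)))
cv2.imwrite('pics/p2.png',cv2.resize(np.vstack(R[3:]),(600,600)))
E
```

```text
(no output)
```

View pics/p1.png

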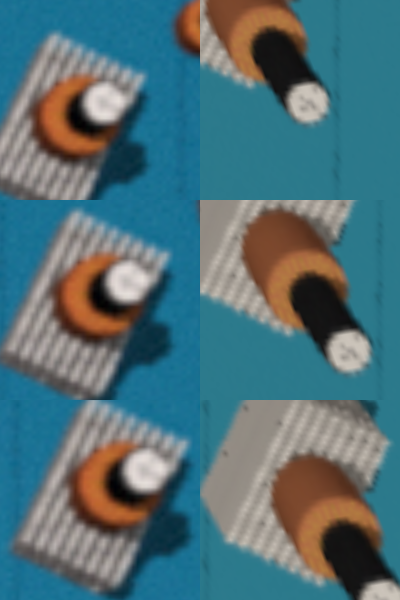

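View pics/p2.png

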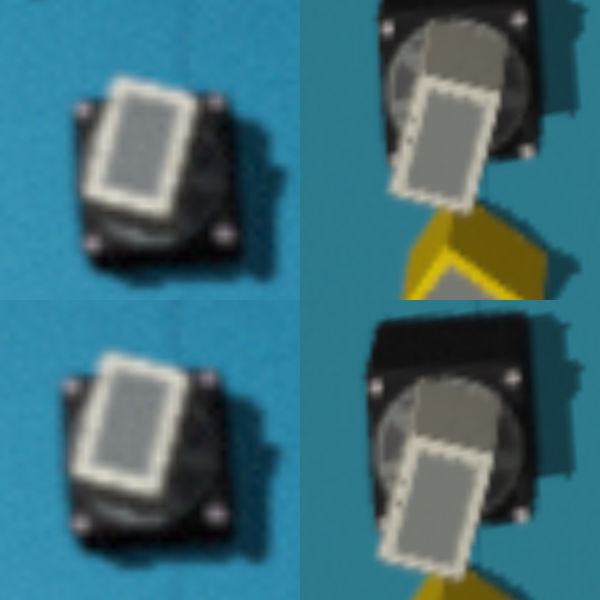

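```bash
cat >> h.py <<'E'
from scipy.spatial.transform import Rotation as Rn
def pose():
    s=bot.sense(); R=Rn.from_quat(s['tcp_rot']); return np.array(s['tool_pos']),R
def plan(x,y,z,psi=None,step=45.,turn=8.):
    """rows to world target, tool down, jaw(tool y) direction = psi-90 (mod 180)"""
    p,R=pose(); X=R.as_matrix()[:,0]; cur=np.degrees(np.arctan2(X[1],X[0]))
    if psi is None: psi=cur
    dpsi=(psi-cur+90)%180-90
    tgt=np.array([x,y,z]); 
    a=np.radians(cur+dpsi); Rt=Rn.from_matrix(np.array([[np.cos(a),np.sin(a),0],[np.sin(a),-np.cos(a),0],[0,0,-1]]).astype(float))
    rv=(R.inv()*Rt).as_rotvec(degrees=True); D=(tgt-p)*1000
    n=max(1,int(np.ceil(max(np.linalg.norm(D)/step,np.linalg.norm(rv)/turn))))
    Rk=R; print(f"cur {np.round(p,4)} psi {cur:.1f} dpsi {dpsi:.1f} t={bot.sense()['time_s']:.2f} n={n} q={np.round(bot.sense()['joint_positions'],2)}")
    rows=[]
    for k in range(n):
        t=Rk.inv().apply(D/n); rows.append([round(float(v),1) for v in [*t,*(rv/n)]]); Rk=Rk*Rn.from_rotvec(rv/n,degrees=True)
    for i in range(0,n,5): print(rows[i:i+5])
E
python3 -c "
from h import *
plan(.553,-.435,.16)"
```

```text
cur [ 0.2161 -0.5058  0.2423] psi 23.1 dpsi 0.0 t=1.10 n=8 q=[-1.17  0.09  0.18  1.66  0.    1.57]
[[42.2, 8.4, 10.3, -0.0, -0.0, 0.0], [42.2, 8.4, 10.3, -0.0, -0.0, 0.0], [42.2, 8.4, 10.3, -0.0, -0.0, 0.0], [42.2, 8.4, 10.3, -0.0, -0.0, 0.0], [42.2, 8.4, 10.3, -0.0, -0.0, 0.0]]
[[42.2, 8.4, 10.3, -0.0, -0.0, 0.0], [42.2, 8.4, 10.3, -0.0, -0.0, 0.0], [42.2, 8.4, 10.3, -0.0, -0.0, 0.0]]
```

Emit:
apply_moves --rows '[[[42,8.4,10,0,0,0],[42,8.4,10,0,0,0],[42,8.4,10,0,0,0],[42,8.4,10,0,0,0],[42,8.4,10,0,0,0]]]' --fingers 1 --newtons 40

```text
time_s: 1.6
tool_pos: [0.4284, -0.4637, 0.1935]
tcp_rot: [0.981, 0.196, 0.0, 0.003]
force: [0.1, 0.2, -0.8]
gripper_width: 0.0853
```

```bash
python3 -c "
from h import *
plan(.553,-.435,.15)"
```

```text
cur [ 0.4284 -0.4637  0.1935] psi 22.6 dpsi 0.0 t=1.60 n=4 q=[-0.82  0.27  0.29  1.59 -0.    1.92]
[[31.5, 5.3, 10.9, 0.1, 0.0, 0.0], [31.5, 5.3, 10.9, 0.1, 0.0, 0.0], [31.5, 5.3, 10.9, 0.1, 0.0, 0.0], [31.5, 5.3, 10.9, 0.1, 0.0, 0.0]]
```

Emit:
apply_moves --rows '[[[32,5,10.5,0,0,0],[32,5,10.5,0,0,0],[32,5,10.5,0,0,0],[32,5,10,0,0,0],[0,0,0,0,0,0]]]'

```text
time_s: 2.1
tool_pos: [0.5639, -0.4283, 0.1464]
tcp_rot: [0.98, 0.198, -0.0, 0.001]
force: [-0.9, -0.2, -0.0]
gripper_width: 0.0853
```

```bash
python3 - <<'E'
from h import *
for c in('top','scene'):
    p,d=bot.camera(c); cv2.imwrite(f'/tmp/{c}.png',p[:,:,::-1])
a=[cv2.resize(rect(c,cv2.imread(f'/tmp/{c}.png'),.108,.553,-.435,half=.08,s=2500),(400,400)) for c in('top','scene')]
cv2.imwrite('pics/cap1.png',np.hstack(a))
plan(.553,-.435,.092)
E
```

```text
cur [ 0.5615 -0.4298  0.1485] psi 22.8 dpsi 0.0 t=2.20 n=2 q=[-0.65  0.46  0.45  1.56 -0.    2.09]
[[-4.9, 0.7, 28.3, 0.1, 0.0, 0.0], [-4.9, 0.7, 28.3, 0.1, 0.0, 0.0]]
```

View pics/cap1.png

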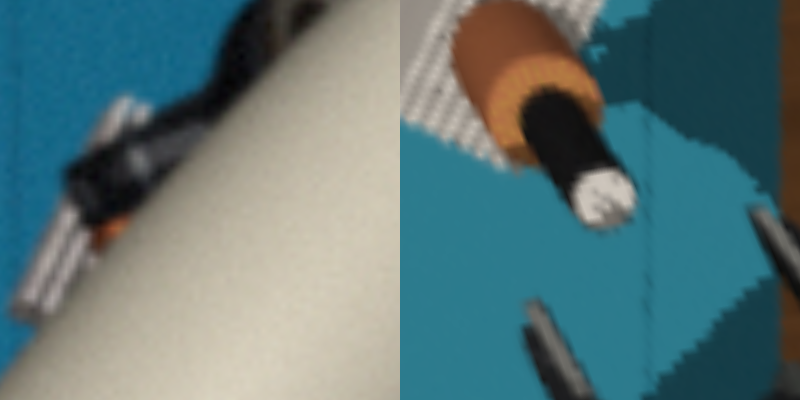

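View pics/p_cap.png

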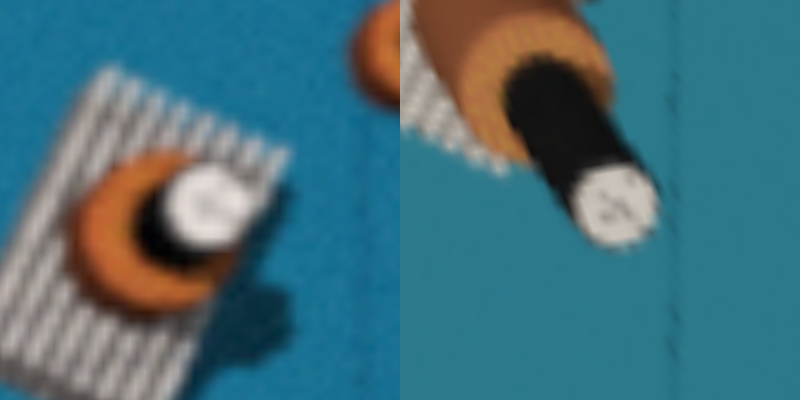

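Emit:
apply_moves --rows '[[[-5,1,15,0,0,0],[-5,1,15,0,0,0],[0,0,15,0,0,0],[0,0,11,0,0,0],[0,0,0,0,0,0]]]'

```text
time_s: 2.7
tool_pos: [0.5499, -0.4388, 0.0943]
tcp_rot: [0.981, 0.196, 0.001, 0.004]
force: [0.1, -0.5, -0.7]
gripper_width: 0.0856
```

```bash
python3 -c "
from h import *
plan(.553,-.436,.092)"
```

```text
cur [ 0.5499 -0.4388  0.0943] psi 22.6 dpsi 0.0 t=2.70 n=1 q=[-0.67  0.45  0.32  1.44 -0.    2.08]
[[4.0, -1.4, 2.3, 0.5, -0.0, -0.0]]
```

Emit:
apply_moves --rows '[[[4,-1.4,2.3,0,0,0],[0,0,0,0,0,0],[0,0,0,0,0,0]]]'

```text
time_s: 3.0
tool_pos: [0.5535, -0.4361, 0.0935]
tcp_rot: [0.981, 0.195, 0.002, 0.005]
force: [-0.4, 0.0, -0.1]
gripper_width: 0.0856
```

Emit:
apply_moves --rows '[[[0,0,0,0,0,0],[0,0,0,0,0,0],[0,0,0,0,0,0],[0,0,0,0,0,0],[0,0,0,0,0,0]]]' --fingers 0 --newtons 40

```text
time_s: 3.5
tool_pos: [0.5544, -0.4362, 0.0951]
tcp_rot: [0.981, 0.196, 0.002, 0.006]
force: [0.5, -0.5, -0.9]
gripper_width: 0.027
```

Emit:
apply_moves --rows '[[[0,0,-10,0,0,0],[0,0,-25,0,0,0],[0,0,-30,0,0,0],[0,0,-30,0,0,0],[0,0,0,0,0,0]]]'

```text
time_s: 4.0
tool_pos: [0.5527, -0.4347, 0.1946]
tcp_rot: [0.981, 0.196, 0.002, 0.005]
force: [0.6, 0.1, 0.1]
gripper_width: 0.0267
```

```bash
python3 -c "
from h import *
print(bot.sense()['gripper_width'],bot.sense()['force'])
plan(.550,.410,.19)"
```

```text
0.026660810402699662 [0.62918712 0.06186935 0.13864427]
cur [ 0.5527 -0.4347  0.1946] psi 22.6 dpsi 0.0 t=4.00 n=19 q=[-0.66  0.46  0.53  1.64 -0.    2.08]
[[16.9, -41.1, -0.2, 0.0, -0.0, -0.0], [16.9, -41.1, -0.1, 0.0, -0.0, -0.0], [16.9, -41.1, -0.1, 0.0, -0.0, -0.0], [16.9, -41.1, -0.1, 0.0, -0.0, -0.0], [16.9, -41.1, -0.1, 0.0, -0.0, -0.0]]
[[16.9, -41.1, -0.0, 0.0, -0.0, -0.0], [16.9, -41.1, -0.0, 0.0, -0.0, -0.0], [16.9, -41.1, -0.0, 0.0, -0.0, -0.0], [16.9, -41.1, 0.0, 0.0, -0.0, -0.0], [16.9, -41.1, 0.0, 0.0, -0.0, -0.0]]
[[16.9, -41.1, 0.1, 0.0, -0.0, -0.0], [16.9, -41.1, 0.1, 0.0, -0.0, -0.0], [16.9, -41.1, 0.1, 0.0, -0.0, -0.0], [16.9, -41.1, 0.1, 0.0, -0.0, -0.0], [16.9, -41.1, 0.1, 0.0, -0.0, -0.0]]
[[16.9, -41.1, 0.2, 0.0, -0.0, -0.0], [16.9, -41.1, 0.2, 0.0, -0.0, -0.0], [16.9, -41.1, 0.2, 0.0, -0.0, -0.0], [16.9, -41.1, 0.2, 0.0, -0.0, -0.0]]
```

```bash
python3 -c "
from h import *
plan(.550,.410,.19,75)"
```

```text
cur [ 0.5527 -0.4347  0.1946] psi 22.6 dpsi 52.4 t=4.00 n=19 q=[-0.66  0.46  0.53  1.64 -0.    2.08]
[[16.9, -41.1, -0.2, 0.0, 0.0, -2.8], [18.9, -40.2, -0.1, 0.0, 0.0, -2.8], [20.8, -39.3, -0.1, 0.0, 0.0, -2.8], [22.7, -38.2, -0.1, 0.0, 0.0, -2.8], [24.5, -37.1, -0.1, 0.0, 0.0, -2.8]]
[[26.2, -35.9, -0.0, 0.0, 0.0, -2.8], [27.9, -34.6, -0.0, 0.0, 0.0, -2.8], [29.6, -33.2, 0.0, 0.0, 0.0, -2.8], [31.1, -31.7, 0.0, 0.0, 0.0, -2.8], [32.6, -30.2, 0.1, 0.0, 0.0, -2.8]]
[[34.0, -28.6, 0.1, 0.0, 0.0, -2.8], [35.4, -26.9, 0.1, 0.0, 0.0, -2.8], [36.6, -25.2, 0.1, 0.0, 0.0, -2.8], [37.8, -23.4, 0.1, 0.0, 0.0, -2.8], [38.9, -21.5, 0.2, 0.0, 0.0, -2.8]]
[[39.9, -19.6, 0.2, 0.0, 0.0, -2.8], [40.8, -17.7, 0.2, 0.0, 0.0, -2.8], [41.6, -15.7, 0.2, 0.0, 0.0, -2.8], [42.3, -13.7, 0.2, 0.0, 0.0, -2.8]]
```

Emit:
apply_moves --rows '[[[17,-41,0,0,0,-2.8],[19,-40,0,0,0,-2.8],[21,-39,0,0,0,-2.8],[23,-38,0,0,0,-2.8],[24.5,-37,0,0,0,-2.8]]]'

```text
time_s: 4.5
tool_pos: [0.5517, -0.2117, 0.1911]
tcp_rot: [0.949, 0.314, 0.001, 0.005]
force: [1.6, -0.5, -0.1]
gripper_width: 0.0269
```

Emit:
apply_moves --rows '[[[26,-36,0,0,0,-2.8],[28,-34.6,0,0,0,-2.8],[29.6,-33,0,0,0,-2.8],[31,-31.7,0,0,0,-2.8],[32.6,-30,0,0,0,-2.8]]]'

```text
time_s: 5.0
tool_pos: [0.5467, 0.0189, 0.1897]
tcp_rot: [0.902, 0.431, 0.001, 0.006]
force: [1.0, 0.7, -0.5]
gripper_width: 0.0269
```

```bash
python3 -c "
from h import *
plan(.550,.410,.17,75)"
```

```text
cur [0.5467 0.0189 0.1897] psi 51.1 dpsi 23.9 t=5.00 n=9 q=[ 0.04  0.06  0.05  1.55 -0.01  2.29]
[[34.1, -27.0, 1.8, 0.1, 0.0, -2.7], [35.3, -25.4, 1.8, 0.1, 0.0, -2.7], [36.4, -23.8, 1.9, 0.1, 0.0, -2.7], [37.5, -22.0, 1.9, 0.1, 0.0, -2.7], [38.4, -20.3, 2.0, 0.1, 0.0, -2.7]]
[[39.3, -18.5, 2.0, 0.1, 0.0, -2.7], [40.2, -16.6, 2.1, 0.1, 0.0, -2.7], [40.9, -14.7, 2.1, 0.1, 0.0, -2.7], [41.5, -12.8, 2.1, 0.1, 0.0, -2.7]]
```

Emit:
apply_moves --rows '[[[34,-27,2,0,0,-2.7],[35,-25,2,0,0,-2.7],[36,-24,2,0,0,-2.7],[37,-22,2,0,0,-2.7],[38,-20,2,0,0,-2.7]]]'

```text
time_s: 5.5
tool_pos: [0.5449, 0.2436, 0.1788]
tcp_rot: [0.842, 0.539, 0.001, 0.006]
force: [1.1, 0.6, 0.4]
gripper_width: 0.0267
```

Emit:
apply_moves --rows '[[[38,-18,2,0,0,-2.7],[36,-16,2,0,0,-2.7],[32,-14,2,0,0,-2.7],[20,-8,2,0,0,-2.7],[0,0,0,0,0,0]]]'

```text
time_s: 6.0
tool_pos: [0.5355, 0.3921, 0.1675]
tcp_rot: [0.783, 0.622, 0.0, 0.006]
force: [-0.1, -0.1, -0.6]
gripper_width: 0.0266
```

```bash
python3 -c "
from h import *
plan(.550,.410,.06)"
```

```text
cur [0.5355 0.3921 0.1675] psi 76.9 dpsi 0.0 t=6.00 n=3 q=[ 0.64  0.35  0.34  1.56 -0.01  2.44]
[[7.2, 3.0, 35.8, 0.2, 0.1, 0.0], [7.1, 3.1, 35.8, 0.2, 0.1, 0.0], [7.0, 3.2, 35.8, 0.2, 0.1, 0.0]]
```

Emit:
apply_moves --rows '[[[7,3,25,0.2,0.1,0],[7,3,25,0.2,0.1,0],[7,3,25,0.2,0.1,0],[0,0,25,0,0,0],[0,0,0,0,0,0]]]'

```text
time_s: 6.5
tool_pos: [0.5504, 0.4086, 0.0658]
tcp_rot: [0.785, 0.62, -0.001, 0.001]
force: [-1.0, -0.3, -1.1]
gripper_width: 0.0272
```

```bash
python3 - <<'E'
from h import *
p,d=bot.camera('scene'); im=p[:,:,::-1].copy(); cv2.imwrite('pics/place_cap.png',cv2.resize(im[180:360,430:620],None,fx=3,fy=3,interpolation=cv2.INTER_CUBIC))
plan(.550,.410,.028)
E
```

```text
cur [0.551  0.409  0.0681] psi 76.6 dpsi 0.0 t=6.55 n=1 q=[ 0.64  0.41  0.23  1.39 -0.    2.44]
[[0.7, -1.3, 40.1, 0.1, -0.0, -0.0]]
```

View pics/place_cap.png

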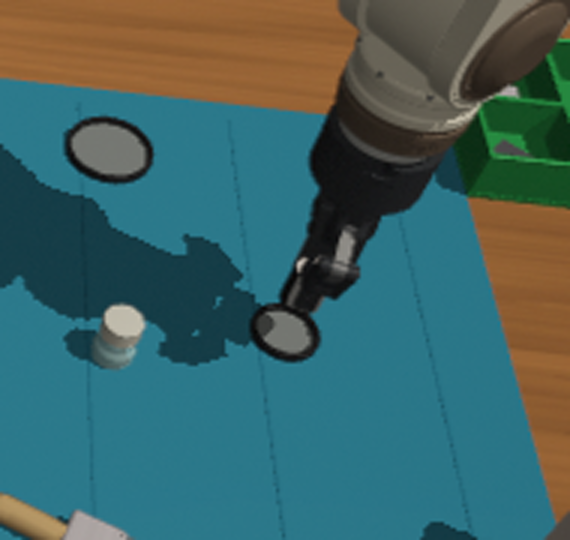

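Emit:
apply_moves --rows '[[[0,0,20,0,0,0],[0,0,15,0,0,0],[0,0,4,0,0,0],[0,0,0,0,0,0],[0,0,0,0,0,0]]]'

```text
time_s: 7.05
tool_pos: [0.554, 0.409, 0.0361]
tcp_rot: [0.785, 0.619, 0.005, 0.001]
force: [-0.5, -0.3, 0.0]
gripper_width: 0.0269
```

```bash
python3 - <<'E'
from h import *
plan(.550,.410,.027)
E
```

```text
cur [0.554  0.409  0.0361] psi 76.5 dpsi 0.0 t=7.05 n=1 q=[ 0.64  0.42  0.18  1.32 -0.    2.44]
[[-0.0, -4.2, 9.0, 0.5, -0.4, -0.0]]
```

Emit:
apply_moves --rows '[[[0,-4,5,0.4,-0.4,0],[0,0,4,0,0,0]]]'

```text
time_s: 7.25
tool_pos: [0.5508, 0.4106, 0.0291]
tcp_rot: [0.785, 0.619, 0.001, 0.001]
force: [-0.6, -0.3, -0.2]
gripper_width: 0.0265
```

```bash
python3 - <<'E'
from h import *
plan(.550,.410,.027)
E
```

```text
cur [0.5508 0.4106 0.0291] psi 76.5 dpsi 0.0 t=7.25 n=1 q=[ 0.64  0.43  0.18  1.32 -0.    2.45]
[[-0.8, -0.6, 2.1, 0.1, -0.1, -0.0]]
```

Emit:
apply_moves --rows '[[[-0.8,-0.6,2,0,0,0],[0,0,1,0,0,0]]]'

```text
time_s: 7.45
tool_pos: [0.5502, 0.4104, 0.027]
tcp_rot: [0.785, 0.619, 0.002, 0.001]
force: [-3.4, -4.2, 12.9]
gripper_width: 0.0266
```

Contact felt; release and retreat upward.

Emit:
apply_moves --rows '[[[0,0,0,0,0,0],[0,0,0,0,0,0],[0,0,0,0,0,0],[0,0,0,0,0,0]]]' --fingers 1

```text
time_s: 7.85
tool_pos: [0.5501, 0.4105, 0.0271]
tcp_rot: [0.785, 0.619, 0.002, 0.001]
force: [-0.1, 0.2, -0.1]
gripper_width: 0.0829
```

Emit:
apply_moves --rows '[[[0,0,-20,0,0,0],[0,0,-35,0,0,0],[0,0,-40,0,0,0],[0,0,-40,0,0,0]]]'

```text
time_s: 8.25
tool_pos: [0.5467, 0.4082, 0.1574]
tcp_rot: [0.785, 0.619, -0.005, 0.0]
force: [0.9, -0.3, 0.5]
gripper_width: 0.0858
```

```bash
python3 - <<'E'
from h import *
for c in('top','scene'):
    p,d=bot.camera(c); cv2.imwrite(f'/tmp/{c}.png',p[:,:,::-1])
T=[cv2.imread(f'/tmp/{c}.png') for c in('top','scene')]
def pan(h,cx,cy,half): return np.hstack([cv2.resize(rect(c,im,h,cx,cy,half=half,s=4000),(400,400),interpolation=cv2.INTER_AREA) for c,im in zip(('top','scene'),T)])
cv2.imwrite('pics/cap_done.png',pan(.04,.55,.41,.06))
cv2.imwrite('pics/tor1.png',pan(.07,.55,-.43,.06))
plan(.55,-.43,.16,20)
E
```

```text
cur [0.5487 0.4096 0.1632] psi 76.5 dpsi -56.5 t=8.35 n=19 q=[ 0.64  0.41  0.4   1.57 -0.    2.45]
[[-43.0, 10.4, 0.2, 0.0, -0.0, 3.0], [-42.4, 12.6, 0.2, 0.0, -0.0, 3.0], [-41.6, 14.8, 0.2, 0.0, -0.0, 3.0], [-40.8, 16.9, 0.2, 0.0, -0.0, 3.0], [-39.9, 19.0, 0.2, 0.0, -0.0, 3.0]]
[[-38.9, 21.1, 0.2, 0.0, -0.0, 3.0], [-37.7, 23.0, 0.2, 0.0, -0.0, 3.0], [-36.5, 25.0, 0.2, 0.0, -0.0, 3.0], [-35.1, 26.8, 0.2, 0.0, -0.0, 3.0], [-33.7, 28.6, 0.2, 0.0, -0.0, 3.0]]
[[-32.1, 30.3, 0.2, 0.0, -0.0, 3.0], [-30.5, 31.9, 0.2, 0.0, -0.0, 3.0], [-28.8, 33.5, 0.2, 0.0, -0.0, 3.0], [-27.1, 34.9, 0.2, 0.0, -0.0, 3.0], [-25.2, 36.3, 0.2, 0.0, -0.0, 3.0]]
[[-23.3, 37.6, 0.2, 0.0, -0.0, 3.0], [-21.3, 38.7, 0.2, 0.0, -0.0, 3.0], [-19.3, 39.8, 0.2, 0.0, -0.0, 3.0], [-17.2, 40.7, 0.2, 0.0, -0.0, 3.0]]
```

View pics/cap_done.png

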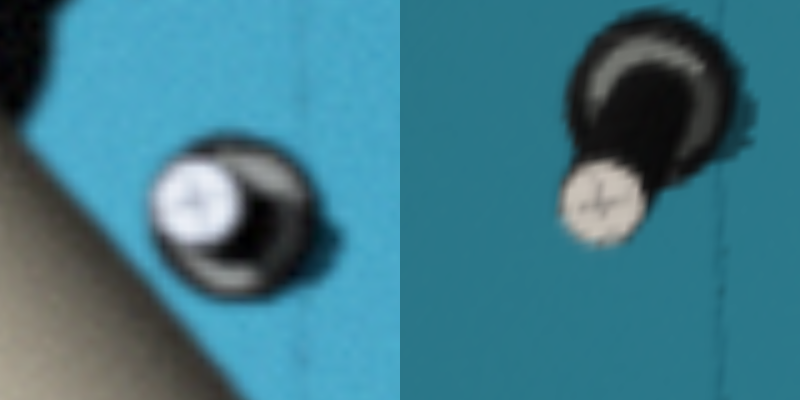

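View pics/tor1.png

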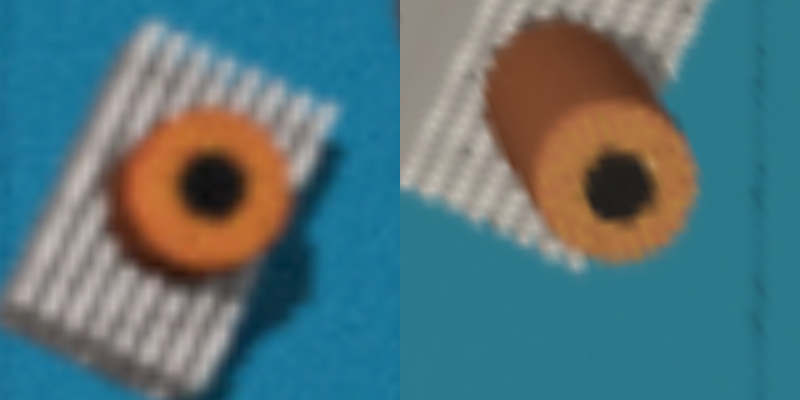

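View pics/p_rel.png

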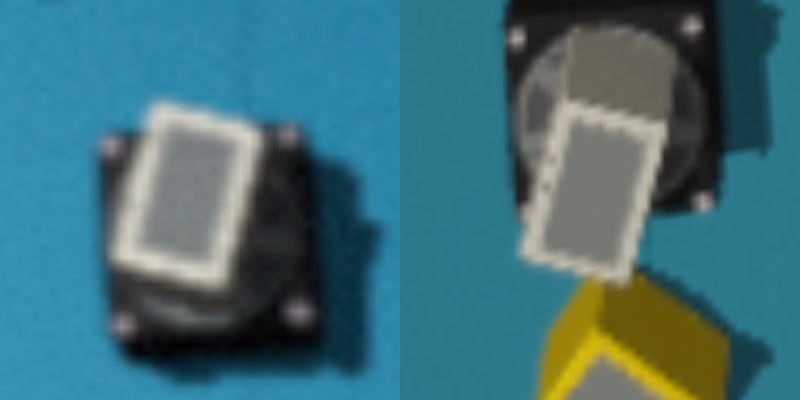

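```bash
python3 - <<'E'
from h import *
for c in('top','scene'):
    im=cv2.imread(f'pics/{c}0.png')
    r=rect(c,im,.07,.647,.137,half=.06,s=4000)
    hsv=cv2.cvtColor(r,cv2.COLOR_BGR2HSV); 
    m=((hsv[...,1]<80)&(hsv[...,2]>(100 if c=='top' else 110))).astype(np.uint8)
    m=cv2.morphologyEx(m,cv2.MORPH_OPEN,np.ones((13,13)))
    cs,_=cv2.findContours(m,0,1); k=max(cs,key=cv2.contourArea); q=cv2.minAreaRect(k); bx=cv2.boxPoints(q); e=max((bx[1]-bx[0],bx[2]-bx[1]),key=lambda v:np.hypot(*v))
    print(c,px2w(*q[0],.647,.137,half=.06,s=4000),np.array(q[1])/4,np.degrees(np.arctan2(-e[0],-e[1]))%180)
E
```

```text
top (0.6484880676269532, 0.14211151123046875) [39.88939285 52.93356323] 165.06857
scene (0.6540628738403321, 0.14142337799072266) [41.76578522 60.1114006 ] 166.23921
```

```bash
python3 - <<'E'
from h import *
plan(.649,.139,.14,165.5)
E
```

```text
cur [0.5487 0.4096 0.1632] psi 76.5 dpsi 89.0 t=8.35 n=12 q=[ 0.64  0.41  0.4   1.57 -0.    2.45]
[[-20.0, 13.4, 2.0, 0.0, 0.0, -7.4], [-21.5, 10.7, 2.0, 0.0, 0.0, -7.4], [-22.7, 7.8, 2.0, 0.0, 0.0, -7.4], [-23.6, 4.8, 1.9, 0.0, 0.0, -7.4], [-24.0, 1.7, 1.9, 0.0, 0.0, -7.4]]
[[-24.0, -1.4, 1.9, 0.0, 0.0, -7.4], [-23.6, -4.5, 1.9, 0.0, 0.0, -7.4], [-22.9, -7.5, 1.9, 0.0, 0.0, -7.4], [-21.7, -10.4, 1.9, 0.0, 0.0, -7.4], [-20.2, -13.1, 1.9, 0.0, 0.0, -7.4]]
[[-18.3, -15.6, 1.9, 0.0, 0.0, -7.4], [-16.2, -17.8, 1.9, 0.0, 0.0, -7.4]]
```

Emit:
apply_moves --rows '[[[-20,13.4,2,0,0,-7.6],[-21.5,10.7,2,0,0,-7.6],[-22.7,7.8,2,0,0,-7.6],[-23.6,4.8,2,0,0,-7.6],[-24,1.7,2,0,0,-7.6]]]'

```text
time_s: 8.85
tool_pos: [0.5928, 0.2975, 0.1531]
tcp_rot: [0.529, 0.848, 0.002, 0.001]
force: [0.7, 0.8, 0.6]
gripper_width: 0.0855
```

Emit:
apply_moves --rows '[[[-24,-1.4,2,0,0,-7.6],[-23.6,-4.5,2,0,0,-7.6],[-23,-7.5,2,0,0,-7.6],[-22,-10.4,2,0,0,-7.6],[-20,-13,2,0,0,-7.6]]]'

```text
time_s: 9.35
tool_pos: [0.6426, 0.1825, 0.1401]
tcp_rot: [0.21, 0.978, 0.001, 0.001]
force: [-0.8, 0.9, 0.5]
gripper_width: 0.0852
```

```bash
python3 - <<'E'
from h import *
plan(.649,.139,.12,165.5)
E
```

```text
cur [0.6426 0.1825 0.1401] psi 155.7 dpsi 9.8 t=9.35 n=2 q=[0.28 0.36 0.3  1.51 0.   0.7 ]
[[-11.8, -18.5, 10.0, 0.0, 0.0, -4.9], [-10.2, -19.4, 10.1, 0.0, 0.0, -4.9]]
```

Emit:
apply_moves --rows '[[[-11.8,-18.5,5,0,0,-4.9],[-10,-19.4,5,0,0,-4.9],[0,0,0,0,0,0]]]'

```text
time_s: 9.65
tool_pos: [0.6499, 0.1346, 0.1276]
tcp_rot: [0.122, 0.993, 0.0, 0.0]
force: [0.1, -0.7, 0.2]
gripper_width: 0.0852
```

```bash
python3 - <<'E'
from h import *
plan(.649,.139,.060,165.5,step=20)
E
```

```text
cur [0.6499 0.1346 0.1276] psi 166.0 dpsi -0.5 t=9.65 n=4 q=[0.2  0.35 0.26 1.48 0.   0.45]
[[0.5, 1.0, 16.9, 0.0, 0.0, 0.1], [0.5, 1.0, 16.9, 0.0, 0.0, 0.1], [0.5, 1.0, 16.9, 0.0, 0.0, 0.1], [0.5, 1.0, 16.9, 0.0, 0.0, 0.1]]
```

Emit:
apply_moves --rows '[[[0.5,1,17,0,0,0],[0.5,1,17,0,0,0],[0.5,1,17,0,0,0],[0.5,1,14,0,0,0]]]'

```text
time_s: 10.05
tool_pos: [0.6501, 0.1401, 0.0623]
tcp_rot: [0.125, 0.992, 0.001, 0.002]
force: [0.1, 0.3, -0.0]
gripper_width: 0.0851
```

```bash
python3 - <<'E'
from h import *
plan(.649,.139,.060,165.5,step=20)
E
```

```text
cur [0.6501 0.1401 0.0623] psi 165.6 dpsi -0.1 t=10.05 n=1 q=[0.21 0.36 0.15 1.36 0.   0.46]
[[0.8, -1.3, 2.2, 0.2, 0.2, 0.1]]
```

Emit:
apply_moves --rows '[[[1,-1,2.2,0,0,0]]]'

```text
time_s: 10.15
tool_pos: [0.6478, 0.1398, 0.0578]
tcp_rot: [0.125, 0.992, 0.001, 0.001]
force: [-0.7, 0.4, -0.4]
gripper_width: 0.0852
```

Emit:
apply_moves --rows '[[[0,0,0,0,0,0],[0,0,0,0,0,0],[0,0,0,0,0,0],[0,0,0,0,0,0],[0,0,0,0,0,0]]]' --fingers 0

```text
time_s: 10.65
tool_pos: [0.6487, 0.1407, 0.0607]
tcp_rot: [0.125, 0.992, 0.001, 0.002]
force: [0.4, -0.3, -0.5]
gripper_width: 0.0332
```

```bash
python3 - <<'E'
from h import *
plan(.649,.139,.16,step=30)
E
```

```text
cur [0.6487 0.1407 0.0607] psi 165.6 dpsi 0.0 t=10.65 n=4 q=[0.21 0.36 0.14 1.35 0.   0.46]
[[-0.3, -0.3, -24.8, 0.0, 0.1, 0.0], [-0.3, -0.3, -24.8, 0.0, 0.1, 0.0], [-0.2, -0.3, -24.8, 0.0, 0.1, 0.0], [-0.2, -0.4, -24.8, 0.0, 0.1, 0.0]]
```

Emit:
apply_moves --rows '[[[0,0,-12,0,0,0],[0,0,-25,0,0,0],[0,0,-30,0,0,0],[0,0,-30,0,0,0]]]'

```text
time_s: 11.05
tool_pos: [0.646, 0.1398, 0.1581]
tcp_rot: [0.126, 0.992, 0.0, -0.001]
force: [1.4, 0.3, -1.3]
gripper_width: 0.0333
```

```bash
python3 - <<'E'
from h import *
print(bot.sense()['gripper_width'])
plan(.3713,-.3035,.16,220)
E
```

```text
0.033340734838589514
cur [0.646  0.1398 0.1581] psi 165.6 dpsi 54.4 t=11.05 n=12 q=[0.21 0.35 0.32 1.54 0.   0.46]
[[13.0, -41.5, -0.1, 0.0, -0.0, -4.5], [16.2, -40.3, -0.1, 0.0, -0.0, -4.5], [19.3, -38.9, -0.1, 0.0, -0.0, -4.5], [22.4, -37.3, -0.1, 0.0, -0.0, -4.5], [25.2, -35.4, -0.1, 0.0, -0.0, -4.5]]
[[28.0, -33.3, -0.1, 0.0, -0.0, -4.5], [30.5, -31.0, -0.1, 0.0, -0.0, -4.5], [32.9, -28.5, -0.1, 0.0, -0.0, -4.5], [35.0, -25.8, -0.1, 0.0, -0.0, -4.5], [36.9, -22.9, -0.1, 0.0, -0.0, -4.5]]
[[38.6, -19.9, -0.1, 0.0, -0.0, -4.5], [40.1, -16.8, -0.2, 0.0, -0.0, -4.5]]
```

Emit:
apply_moves --rows '[[[13,-41.5,0,0,0,-4.6],[16,-40,0,0,0,-4.6],[19,-39,0,0,0,-4.6],[22,-37,0,0,0,-4.6],[25,-35,0,0,0,-4.6]]]'

```text
time_s: 11.55
tool_pos: [0.5358, -0.0459, 0.1676]
tcp_rot: [-0.085, 0.996, 0.001, 0.006]
force: [0.1, 0.3, -0.3]
gripper_width: 0.0333
```

Emit:
apply_moves --rows '[[[28,-33,0,0,0,-4.6],[30.5,-31,0,0,0,-4.6],[33,-28.5,0,0,0,-4.6],[35,-26,0,0,0,-4.6],[34,-21,0,0,0,-4.6]]]'

```text
time_s: 12.05
tool_pos: [0.4241, -0.2384, 0.1721]
tcp_rot: [-0.291, 0.957, -0.003, 0.009]
force: [1.3, -0.1, -0.2]
gripper_width: 0.0332
```

```bash
python3 - <<'E'
from h import *
print(bot.sense()['gripper_width'])
plan(.3713,-.3035,.13,220)
E
```

```text
0.03323155209367503
cur [ 0.4241 -0.2384  0.1721] psi -146.2 dpsi 6.2 t=12.05 n=3 q=[-0.52 -0.1  -0.14  1.51  0.01 -1.11]
[[26.9, -8.1, 13.7, -0.2, 0.3, -2.1], [27.1, -7.2, 13.8, -0.2, 0.3, -2.1], [27.3, -6.2, 13.9, -0.2, 0.3, -2.1]]
```

Emit:
apply_moves --rows '[[[27,-8,14,-0.2,0.3,-2.1],[27,-7,14,-0.2,0.3,-2.1],[27,-6,14,-0.2,0.3,-2.1],[0,0,0,0,0,0]]]'

```text
time_s: 12.45
tool_pos: [0.3671, -0.3098, 0.1334]
tcp_rot: [-0.343, 0.939, -0.004, 0.001]
force: [-0.3, 0.4, -1.5]
gripper_width: 0.0333
```

```bash
python3 - <<'E'
from h import *
plan(.3713,-.3035,.05,220,step=20)
E
```

```text
cur [ 0.3671 -0.3098  0.1334] psi -139.8 dpsi -0.2 t=12.45 n=5 q=[-0.7  -0.1  -0.22  1.44 -0.   -1.4 ]
[[-1.5, 0.5, 16.7, -0.1, -0.0, 0.0], [-1.5, 0.5, 16.7, -0.1, -0.0, 0.0], [-1.5, 0.5, 16.7, -0.1, -0.0, 0.0], [-1.5, 0.5, 16.7, -0.1, -0.0, 0.0], [-1.5, 0.4, 16.7, -0.1, -0.0, 0.0]]
```

Emit:
apply_moves --rows '[[[-1.5,0.5,17,-0.1,0,0],[-1.5,0.5,17,-0.1,0,0],[-1.5,0.5,17,-0.1,0,0],[-1.5,0.5,17,-0.1,0,0],[-1.5,0.5,15,-0.1,0,0]]]'

```text
time_s: 12.95
tool_pos: [0.3745, -0.3051, 0.056]
tcp_rot: [-0.341, 0.94, -0.004, 0.003]
force: [-0.5, 0.0, -0.7]
gripper_width: 0.0332
```

```bash
python3 - <<'E'
from h import *
for c in('top','scene'):
    p,d=bot.camera(c); cv2.imwrite(f'/tmp/{c}.png',p[:,:,::-1])
    im=p[:,:,::-1]
    if c=='top': a=cv2.resize(im[250:340,370:470],(400,360))
    else: b=cv2.resize(im[150:250,190:290],(400,360))
cv2.imwrite('pics/relplace.png',np.hstack([a,b]))
plan(.3713,-.3035,.027,220,step=20)
E
```

```text
cur [ 0.3736 -0.3044  0.0545] psi -140.1 dpsi 0.1 t=13.05 n=2 q=[-0.68 -0.07 -0.35  1.29  0.   -1.38]
[[0.6, 1.1, 13.7, -0.2, 0.0, -0.0], [0.6, 1.1, 13.7, -0.2, 0.0, -0.0]]
```

View pics/relplace.png

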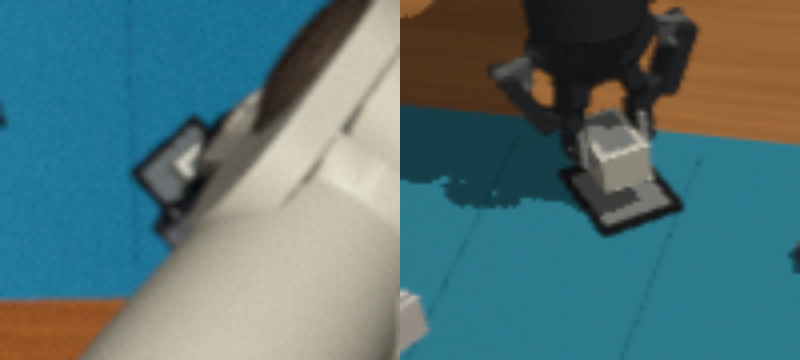

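Relay hangs aligned over its tray, jaws clear. Lower.

Emit:
apply_moves --rows '[[[0.6,1.1,12,-0.2,0,0],[0.6,1.1,11,0,0,0]]]'

```text
time_s: 13.25
tool_pos: [0.3727, -0.3042, 0.033]
tcp_rot: [-0.342, 0.94, -0.002, 0.002]
force: [0.3, 0.2, -0.9]
gripper_width: 0.033
```

```bash
python3 - <<'E'
from h import *
plan(.3713,-.3035,.027,220,step=20)
E
```

```text
cur [ 0.3727 -0.3042  0.033 ] psi -140.0 dpsi 0.0 t=13.25 n=1 q=[-0.69 -0.06 -0.38  1.25  0.   -1.38]
[[0.7, 1.5, 5.9, -0.3, 0.1, -0.0]]
```

Emit:
apply_moves --rows '[[[0.7,1.5,3.5,-0.2,0,0],[0,0,2,0,0,0]]]'

```text
time_s: 13.45
tool_pos: [0.3706, -0.3031, 0.0261]
tcp_rot: [-0.342, 0.94, 0.0, 0.001]
force: [0.3, -0.9, 0.0]
gripper_width: 0.0333
```

Emit:
apply_moves --rows '[[[0,0,1,0,0,0]]]'

```text
time_s: 13.55
tool_pos: [0.3706, -0.3031, 0.0255]
tcp_rot: [-0.342, 0.94, 0.0, 0.001]
force: [-3.4, 2.8, 12.4]
gripper_width: 0.0333
```

Emit:
apply_moves --rows '[[[0,0,0,0,0,0],[0,0,0,0,0,0],[0,0,0,0,0,0],[0,0,0,0,0,0]]]' --fingers 1

```text
time_s: 13.95
tool_pos: [0.3712, -0.3038, 0.0267]
tcp_rot: [-0.341, 0.94, -0.001, 0.002]
force: [0.3, -0.1, 0.7]
gripper_width: 0.0852
```

Emit:
apply_moves --rows '[[[0,0,-20,0,0,0],[0,0,-35,0,0,0],[0,0,-40,0,0,0],[0,0,-30,0,0,0]]]'

```text
time_s: 14.35
tool_pos: [0.3686, -0.302, 0.151]
tcp_rot: [-0.341, 0.94, 0.003, -0.0]
force: [0.5, -0.2, 0.8]
gripper_width: 0.0855
```

```bash
python3 - <<'E'
from h import *
plan(.5548,-.4342,.14,225)
E
```

```text
cur [ 0.3686 -0.302   0.151 ] psi -140.1 dpsi 5.1 t=14.35 n=6 q=[-0.69 -0.1  -0.18  1.49  0.   -1.38]
[[-9.7, -36.8, 1.6, 0.1, 0.0, -0.8], [-9.1, -37.0, 1.7, 0.1, 0.0, -0.8], [-8.6, -37.1, 1.7, 0.1, 0.0, -0.8], [-8.0, -37.2, 1.7, 0.1, 0.0, -0.8], [-7.5, -37.3, 1.8, 0.1, 0.0, -0.8]]
[[-6.9, -37.4, 1.8, 0.1, 0.0, -0.8]]
```

Emit:
apply_moves --rows '[[[-9.5,-37,1.7,0,0,0],[-9.5,-37,1.7,0,0,0],[-9.5,-37,1.7,0,0,0],[-9.5,-37,1.7,0,0,0],[-9.5,-37,1.7,0,0,0]]]'

```text
time_s: 14.85
tool_pos: [0.529, -0.4176, 0.1524]
tcp_rot: [-0.341, 0.94, -0.003, 0.003]
force: [0.5, -0.4, 0.5]
gripper_width: 0.0851
```

```bash
python3 - <<'E'
from h import *
plan(.5548,-.4342,.125)
E
```

```text
cur [ 0.529  -0.4176  0.1524] psi -140.1 dpsi 0.0 t=14.85 n=1 q=[-0.67  0.37  0.33  1.53  0.   -1.37]
[[-9.1, -29.1, 27.7, -0.5, 0.2, -0.0]]
```

Emit:
apply_moves --rows '[[[-9,-22,8,-0.5,0.2,0],[0,-5,8,0,0,0],[0,0,5,0,0,0],[0,0,0,0,0,0]]]'

```text
time_s: 15.25
tool_pos: [0.5561, -0.4346, 0.1269]
tcp_rot: [-0.341, 0.94, 0.001, -0.001]
force: [-0.0, 0.2, 1.3]
gripper_width: 0.0855
```

```bash
python3 - <<'E'
from h import *
plan(.5548,-.4342,.060,step=20)
E
```

```text
cur [ 0.5561 -0.4346  0.1269] psi -140.1 dpsi 0.0 t=15.25 n=4 q=[-0.66  0.46  0.41  1.52  0.   -1.36]
[[0.2, 0.2, 16.7, 0.0, -0.0, -0.0], [0.2, 0.2, 16.7, 0.0, -0.0, -0.0], [0.2, 0.2, 16.7, 0.0, -0.0, -0.0], [0.2, 0.3, 16.7, 0.0, -0.0, -0.0]]
```

Emit:
apply_moves --rows '[[[0.2,0.2,17,0,0,0],[0.2,0.2,17,0,0,0],[0.2,0.2,17,0,0,0],[0.2,0.2,12,0,0,0]]]'

```text
time_s: 15.65
tool_pos: [0.5525, -0.4334, 0.0679]
tcp_rot: [-0.341, 0.94, -0.001, 0.001]
force: [0.7, 0.0, -0.3]
gripper_width: 0.0854
```

```bash
python3 - <<'E'
from h import *
plan(.5548,-.4342,.060,step=20)
E
```

```text
cur [ 0.5525 -0.4334  0.0679] psi -140.1 dpsi 0.0 t=15.65 n=1 q=[-0.67  0.45  0.28  1.4   0.   -1.36]
[[-1.2, -2.0, 7.9, -0.2, 0.1, -0.0]]
```

Emit:
apply_moves --rows '[[[-1.2,-2,7,0,0,0],[0,0,1,0,0,0]]]'

```text
time_s: 15.85
tool_pos: [0.5535, -0.4335, 0.0595]
tcp_rot: [-0.341, 0.94, -0.001, 0.001]
force: [0.5, 1.3, 0.0]
gripper_width: 0.0854
```

Emit:
apply_moves --rows '[[[0,0,0,0,0,0],[0,0,0,0,0,0],[0,0,0,0,0,0],[0,0,0,0,0,0]]]' --fingers 0

```text
time_s: 16.25
tool_pos: [0.5543, -0.4341, 0.0625]
tcp_rot: [-0.341, 0.94, -0.002, 0.002]
force: [-0.8, 0.4, -2.4]
gripper_width: 0.0487
```

```bash
python3 - <<'E'
from h import *
plan(.5548,-.4342,.15,step=30)
E
```

```text
cur [ 0.5543 -0.4341  0.0625] psi -140.2 dpsi 0.0 t=16.25 n=3 q=[-0.66  0.45  0.28  1.39  0.   -1.36]
[[-0.2, -0.3, -29.1, -0.1, 0.0, -0.0], [-0.1, -0.3, -29.2, -0.1, 0.0, -0.0], [-0.1, -0.2, -29.2, -0.1, 0.0, -0.0]]
```

Emit:
apply_moves --rows '[[[0,0,-8,0,0,0],[0,0,-20,0,0,0],[0,0,-30,0,0,0],[0,0,-30,0,0,0]]]' --newtons 60

```text
time_s: 16.65
tool_pos: [0.5518, -0.4321, 0.148]
tcp_rot: [-0.341, 0.94, 0.002, -0.001]
force: [0.3, 0.3, -2.0]
gripper_width: 0.0478
```

```bash
python3 - <<'E'
from h import *
print(bot.sense()['gripper_width'],bot.sense()['force'])
plan(.47,-.05,.16,-140)
E
```

```text
0.04781081626937474 [ 0.31535619  0.25772785 -1.96280618]
cur [ 0.5518 -0.4321  0.148 ] psi -140.1 dpsi 0.1 t=16.65 n=9 q=[-0.66  0.45  0.44  1.56  0.   -1.36]
[[-20.2, 38.4, -1.2, 0.0, -0.0, -0.0], [-20.2, 38.4, -1.2, 0.0, -0.0, -0.0], [-20.2, 38.4, -1.2, 0.0, -0.0, -0.0], [-20.3, 38.4, -1.2, 0.0, -0.0, -0.0], [-20.3, 38.4, -1.2, 0.0, -0.0, -0.0]]
[[-20.3, 38.4, -1.3, 0.0, -0.0, -0.0], [-20.3, 38.4, -1.3, 0.0, -0.0, -0.0], [-20.3, 38.4, -1.3, 0.0, -0.0, -0.0], [-20.3, 38.4, -1.3, 0.0, -0.0, -0.0]]
```

Emit:
apply_moves --rows '[[[-18,37,-1,0,0,0],[-18,37,-1,0,0,0],[-18,37,-1,0,0,0],[-18,37,-1,0,0,0],[-18,37,-1,0,0,0]]]'

```text
time_s: 17.15
tool_pos: [0.5037, -0.2324, 0.1591]
tcp_rot: [-0.338, 0.941, -0.002, 0.002]
force: [-0.1, -0.4, -1.9]
gripper_width: 0.0478
```

Emit:
apply_moves --rows '[[[-18,37,0,0,0,0],[-18,37,0,0,0,0],[-18,37,0,0,0,0],[-18,37,0,0,0,0],[-18,37,0,0,0,0]]]'

```text
time_s: 17.65
tool_pos: [0.452, -0.025, 0.1615]
tcp_rot: [-0.337, 0.941, -0.003, 0.003]
force: [-0.4, -0.2, -2.3]
gripper_width: 0.048
```

```bash
python3 - <<'E'
from h import *
print(bot.sense()['gripper_width'],bot.sense()['force'])
plan(.3757,.2838,.15,-140)
E
```

```text
0.04803060656066885 [-0.44046825 -0.19535684 -2.29721746]
cur [ 0.452  -0.025   0.1615] psi -140.6 dpsi 0.6 t=17.65 n=8 q=[-0.05 -0.17 -0.23  1.5  -0.   -0.74]
[[-17.1, 35.9, 1.2, -0.1, 0.0, -0.1], [-17.2, 35.9, 1.3, -0.1, 0.0, -0.1], [-17.2, 35.8, 1.3, -0.1, 0.0, -0.1], [-17.3, 35.8, 1.3, -0.1, 0.0, -0.1], [-17.3, 35.8, 1.3, -0.1, 0.0, -0.1]]
[[-17.4, 35.8, 1.4, -0.1, 0.0, -0.1], [-17.4, 35.8, 1.4, -0.1, 0.0, -0.1], [-17.5, 35.7, 1.4, -0.1, 0.0, -0.1]]
```

Emit:
apply_moves --rows '[[[-17,36,1,0,0,0],[-17,36,1,0,0,0],[-17,36,1,0,0,0],[-17,36,1,0,0,0],[-17,36,1,0,0,0]]]'

```text
time_s: 18.15
tool_pos: [0.3999, 0.1755, 0.1593]
tcp_rot: [-0.337, 0.941, -0.003, 0.006]
force: [1.4, -0.4, -1.6]
gripper_width: 0.0478
```

```bash
python3 - <<'E'
from h import *
plan(.3757,.2838,.13,-140)
E
```

```text
cur [0.3999 0.1755 0.1593] psi -140.6 dpsi 0.6 t=18.15 n=3 q=[ 0.42 -0.21 -0.27  1.5  -0.01 -0.27]
[[-16.6, 33.1, 9.6, -0.2, 0.2, -0.2], [-16.7, 33.0, 9.7, -0.2, 0.2, -0.2], [-16.9, 32.9, 9.7, -0.2, 0.2, -0.2]]
```

Emit:
apply_moves --rows '[[[-16.6,33,9.6,-0.2,0.2,0],[-16.7,32,9.7,-0.2,0.2,0],[-14,26,9.7,-0.2,0.2,0],[0,0,0,0,0,0]]]'

```text
time_s: 18.55
tool_pos: [0.3759, 0.2839, 0.132]
tcp_rot: [-0.339, 0.941, 0.001, 0.001]
force: [-0.5, -0.7, -1.5]
gripper_width: 0.0481
```

```bash
python3 - <<'E'
from h import *
plan(.3757,.2838,.06,step=20)
E
```

```text
cur [0.3759 0.2839 0.132 ] psi -140.3 dpsi 0.0 t=18.55 n=4 q=[ 0.65 -0.12 -0.24  1.45  0.   -0.05]
[[0.1, 0.0, 18.0, 0.0, 0.0, 0.0], [0.1, 0.0, 18.0, 0.0, 0.0, 0.0], [0.1, 0.0, 18.0, 0.0, 0.0, 0.0], [0.1, 0.0, 18.0, 0.0, 0.0, 0.0]]
```

Emit:
apply_moves --rows '[[[0,0,20,0,0,0],[0,0,20,0,0,0],[0,0,20,0,0,0],[0,0,20,0,0,0],[0,0,10,0,0,0]]]'

```text
time_s: 19.05
tool_pos: [0.3772, 0.2849, 0.0438]
tcp_rot: [-0.341, 0.94, 0.001, 0.004]
force: [-0.4, 0.5, -2.2]
gripper_width: 0.0478
```

```bash
python3 - <<'E'
from h import *
plan(.3757,.2838,.0285,step=20)
E
```

```text
cur [0.3772 0.2849 0.0438] psi -140.2 dpsi 0.0 t=19.05 n=1 q=[ 0.65 -0.09 -0.38  1.27  0.   -0.05]
[[2.0, 0.1, 15.3, 0.0, 0.4, 0.0]]
```

Emit:
apply_moves --rows '[[[2,0,9,0,0.4,0],[0,0,4,0,0,0]]]'

```text
time_s: 19.25
tool_pos: [0.3758, 0.283, 0.0306]
tcp_rot: [-0.34, 0.94, 0.0, -0.0]
force: [0.1, 0.1, -1.8]
gripper_width: 0.0475
```

Emit:
apply_moves --rows '[[[0,0,2,0,0,0]]]'

```text
time_s: 19.35
tool_pos: [0.376, 0.2829, 0.0288]
tcp_rot: [-0.34, 0.94, 0.0, 0.0]
force: [0.2, 0.1, -2.8]
gripper_width: 0.0479
```

Emit:
apply_moves --rows '[[[0,0,1.5,0,0,0]]]'

```text
time_s: 19.45
tool_pos: [0.3762, 0.283, 0.028]
tcp_rot: [-0.34, 0.94, 0.0, 0.0]
force: [-6.2, -2.8, 11.2]
gripper_width: 0.0481
```

Emit:
apply_moves --rows '[[[0,0,0,0,0,0],[0,0,0,0,0,0],[0,0,0,0,0,0],[0,0,0,0,0,0]]]' --fingers 1

```text
time_s: 19.85
tool_pos: [0.3776, 0.2841, 0.0305]
tcp_rot: [-0.34, 0.94, 0.001, 0.002]
force: [-0.5, 0.8, -0.9]
gripper_width: 0.085
```

Emit:
apply_moves --rows '[[[0,0,-20,0,0,0],[0,0,-35,0,0,0],[0,0,-40,0,0,0],[0,0,-40,0,0,0]]]'

```text
time_s: 20.25
tool_pos: [0.3746, 0.2819, 0.1642]
tcp_rot: [-0.34, 0.94, -0.001, -0.002]
force: [0.3, 0.6, -0.4]
gripper_width: 0.0853
```

```bash
python3 - <<'E'
from h import *
for c in('top','scene'):
    p,d=bot.camera(c); cv2.imwrite(f'/tmp/{c}.png',p[:,:,::-1])
T=[cv2.imread(f'/tmp/{c}.png') for c in('top','scene')]
def pan(h,cx,cy,half): return np.hstack([cv2.resize(rect(c,im,h,cx,cy,half=half,s=4000),(400,400),interpolation=cv2.INTER_AREA) for c,im in zip(('top','scene'),T)])
cv2.imwrite('pics/tor_done.png',pan(.036,.3757,.2838,.06))
cv2.imwrite('pics/rel_done.png',pan(.036,.3713,-.3035,.06))
cv2.imwrite('pics/fan1.png',pan(.036,.645,.14,.06))
cv2.imwrite('pics/sink1.png',pan(.036,.555,-.435,.08))
cv2.imwrite('pics/m.png',cv2.resize(np.vstack([cv2.imread('pics/tor_done.png'),cv2.imread('pics/rel_done.png')]),(600,600)))
E
```

```text
(no output)
```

View pics/m.png

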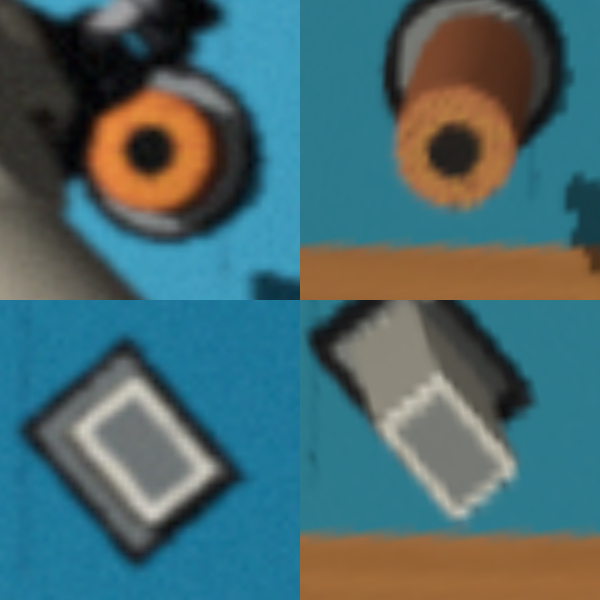

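View pics/fan1.png

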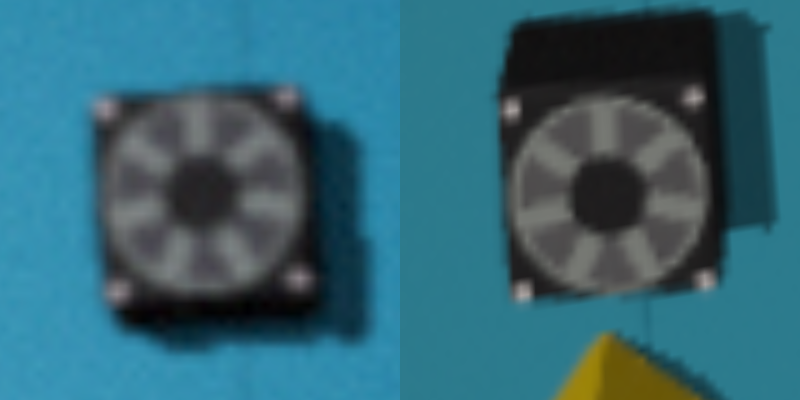

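View pics/sink1.png

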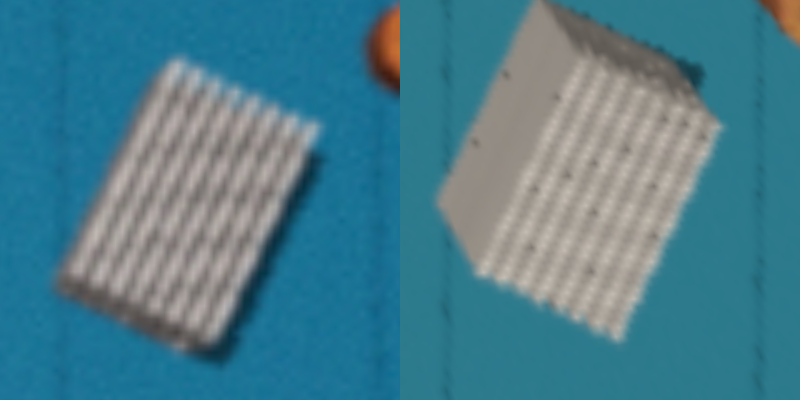

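```bash
python3 - <<'E'
from h import *
plan(.6471,.1382,.12,3.4)
E
```

```text
cur [0.3766 0.2834 0.1685] psi -140.2 dpsi -36.4 t=20.35 n=7 q=[ 0.65 -0.12 -0.17  1.52 -0.   -0.05]
[[-16.4, -40.7, 7.0, 0.0, 0.0, 5.2], [-20.0, -39.0, 7.0, 0.0, 0.0, 5.2], [-23.5, -37.0, 7.0, 0.0, 0.0, 5.2], [-26.7, -34.8, 7.0, 0.0, 0.0, 5.2], [-29.8, -32.2, 7.0, 0.0, 0.0, 5.2]]
[[-32.6, -29.4, 7.0, 0.0, 0.0, 5.2], [-35.1, -26.3, 6.9, 0.0, 0.0, 5.2]]
```

Emit:
apply_moves --rows '[[[-16,-41,5,0,0,5.2],[-20,-39,5,0,0,5.2],[-23.5,-37,5,0,0,5.2],[-27,-35,5,0,0,5.2],[-30,-32,5,0,0,5.2]]]' --fingers 1

```text
time_s: 20.85
tool_pos: [0.5745, 0.1792, 0.1457]
tcp_rot: [-0.117, 0.993, 0.003, 0.005]
force: [0.9, 0.6, 0.4]
gripper_width: 0.0855
```

```bash
python3 - <<'E'
from h import *
plan(.6471,.1382,.12,3.4)
E
```

```text
cur [0.5745 0.1792 0.1457] psi -166.6 dpsi -10.0 t=20.85 n=2 q=[0.3  0.19 0.1  1.47 0.   0.07]
[[-30.4, -28.4, 13.0, 0.2, 0.3, 5.0], [-32.8, -25.6, 12.9, 0.2, 0.3, 5.0]]
```

Emit:
apply_moves --rows '[[[-30,-28,13,0.2,0.3,5],[-26,-22,10,0.2,0.3,5],[-4,-2,5,0,0,0],[0,0,0,0,0,0]]]'

```text
time_s: 21.25
tool_pos: [0.6491, 0.1334, 0.1117]
tcp_rot: [-0.022, 1.0, -0.001, -0.002]
force: [-0.3, -0.1, -0.6]
gripper_width: 0.0853
```

```bash
python3 - <<'E'
from h import *
plan(.6471,.1382,.08,3.4,step=20)
E
```

```text
cur [0.6491 0.1334 0.1117] psi -177.5 dpsi 0.9 t=21.25 n=2 q=[ 0.2   0.35  0.24  1.46 -0.    0.16]
[[0.9, 2.5, 15.9, -0.1, -0.1, -0.4], [0.9, 2.5, 15.9, -0.1, -0.1, -0.4]]
```

Emit:
apply_moves --rows '[[[1,2.5,16,0,0,-0.4],[1,2.5,14,0,0,-0.4],[0,0,2,0,0,0]]]'

```text
time_s: 21.55
tool_pos: [0.6453, 0.1397, 0.0791]
tcp_rot: [-0.031, 1.0, -0.001, -0.002]
force: [-0.5, 0.5, 0.1]
gripper_width: 0.0854
```

```bash
python3 - <<'E'
from h import *
plan(.6471,.1382,.025,3.4,step=20)
E
```

```text
cur [0.6453 0.1397 0.0791] psi -176.4 dpsi -0.2 t=21.55 n=3 q=[ 0.21  0.35  0.17  1.4  -0.    0.15]
[[-0.6, -0.5, 18.0, -0.0, -0.1, 0.1], [-0.6, -0.5, 18.0, -0.0, -0.1, 0.1], [-0.6, -0.5, 18.0, -0.0, -0.1, 0.1]]
```

Emit:
apply_moves --rows '[[[-0.6,-0.5,18,0,0,0],[-0.6,-0.5,17,0,0,0],[-0.6,-0.5,12,0,0,0]]]'

```text
time_s: 21.85
tool_pos: [0.6469, 0.1405, 0.0347]
tcp_rot: [-0.033, 0.999, -0.001, 0.001]
force: [0.3, 0.1, 0.3]
gripper_width: 0.0856
```

```bash
python3 - <<'E'
from h import *
plan(.6471,.1382,.025,3.4,step=20)
E
```

```text
cur [0.6469 0.1405 0.0347] psi -176.2 dpsi -0.4 t=21.85 n=1 q=[ 0.21  0.37  0.11  1.31 -0.    0.15]
[[-0.0, -2.3, 9.7, -0.1, 0.1, 0.4]]
```

Emit:
apply_moves --rows '[[[0,-2,6,0,0,0.4],[0,0,3.5,0,0,0]]]'

```text
time_s: 22.05
tool_pos: [0.6463, 0.139, 0.0246]
tcp_rot: [-0.03, 1.0, -0.001, 0.0]
force: [-1.0, 0.8, -0.1]
gripper_width: 0.0856
```

Emit:
apply_moves --rows '[[[0,0,0,0,0,0],[0,0,0,0,0,0],[0,0,0,0,0,0],[0,0,0,0,0,0]]]' --fingers 0

```text
time_s: 22.45
tool_pos: [0.647, 0.1392, 0.027]
tcp_rot: [-0.03, 1.0, -0.0, 0.002]
force: [0.1, 0.1, -1.6]
gripper_width: 0.0636
```

```bash
python3 - <<'E'
from h import *
plan(.6148,-.1297,.10,-142.1)
E
```

```text
cur [0.647  0.1392 0.027 ] psi -176.6 dpsi 34.5 t=22.45 n=7 q=[ 0.21  0.37  0.09  1.29 -0.    0.15]
[[6.9, -38.1, -10.4, -0.0, 0.0, -4.9], [10.1, -37.3, -10.4, -0.0, 0.0, -4.9], [13.3, -36.3, -10.4, -0.0, 0.0, -4.9], [16.4, -35.1, -10.4, -0.0, 0.0, -4.9], [19.3, -33.5, -10.4, -0.0, 0.0, -4.9]]
[[22.1, -31.7, -10.4, -0.0, 0.0, -4.9], [24.8, -29.7, -10.4, -0.0, 0.0, -4.9]]
```

Emit:
apply_moves --rows '[[[0,0,-8,0,0,0],[0,0,-20,0,0,0],[0,0,-25,0,0,0],[0,0,-20,0,0,0]]]'

```text
time_s: 22.85
tool_pos: [0.6448, 0.1387, 0.0999]
tcp_rot: [-0.03, 1.0, -0.001, -0.001]
force: [0.8, -0.2, -1.8]
gripper_width: 0.0636
```

```bash
python3 - <<'E'
from h import *
print(bot.sense()['gripper_width'])
plan(.6148,-.1297,.10,-142.1)
E
```

```text
0.06355174321772455
cur [0.6448 0.1387 0.0999] psi -176.6 dpsi 34.5 t=22.85 n=7 q=[ 0.21  0.35  0.2   1.43 -0.    0.15]
[[6.6, -38.0, 0.1, -0.0, -0.0, -4.9], [9.8, -37.3, 0.1, -0.0, -0.0, -4.9], [13.0, -36.3, 0.0, -0.0, -0.0, -4.9], [16.1, -35.1, 0.0, -0.0, -0.0, -4.9], [19.0, -33.6, 0.0, -0.0, -0.0, -4.9]]
[[21.8, -31.8, 0.0, -0.0, -0.0, -4.9], [24.5, -29.8, -0.0, -0.0, -0.0, -4.9]]
```

Emit:
apply_moves --rows '[[[6.6,-38,0,0,0,-5],[10,-37,0,0,0,-5],[13,-36,0,0,0,-5],[16,-35,0,0,0,-5],[19,-33,0,0,0,-5]]]'

```text
time_s: 23.35
tool_pos: [0.6266, -0.0526, 0.1077]
tcp_rot: [-0.257, 0.966, -0.001, 0.003]
force: [1.1, -0.5, -1.7]
gripper_width: 0.0636
```

```bash
python3 - <<'E'
from h import *
plan(.6148,-.1297,.10,-142.1)
E
```

```text
cur [ 0.6266 -0.0526  0.1077] psi -150.2 dpsi 8.1 t=23.35 n=2 q=[-0.08  0.26  0.11  1.42  0.   -0.6 ]
[[24.3, -30.5, 3.8, -0.1, 0.2, -4.1], [26.4, -28.8, 3.8, -0.1, 0.2, -4.1]]
```

Emit:
apply_moves --rows '[[[24,-30,4,0,0.2,-4.1],[22,-25,4,0,0.2,-4.1],[3,-3,3,0,0,0],[0,0,0,0,0,0]]]'

```text
time_s: 23.75
tool_pos: [0.6148, -0.1357, 0.0994]
tcp_rot: [-0.326, 0.945, -0.003, 0.001]
force: [0.6, 0.4, -0.8]
gripper_width: 0.0632
```

```bash
python3 - <<'E'
from h import *
plan(.6148,-.1297,.055,-142.1,step=20)
E
```

```text
cur [ 0.6148 -0.1357  0.0994] psi -141.9 dpsi -0.2 t=23.75 n=3 q=[-0.22  0.26  0.1   1.41 -0.   -0.88]
[[-1.2, 1.6, 14.8, -0.1, -0.0, 0.1], [-1.2, 1.6, 14.8, -0.1, -0.0, 0.1], [-1.2, 1.6, 14.8, -0.1, -0.0, 0.1]]
```

Emit:
apply_moves --rows '[[[-1.2,1.6,15,0,0,0],[-1.2,1.6,15,0,0,0],[-1.2,1.6,10,0,0,0]]]'

```text
time_s: 24.05
tool_pos: [0.6161, -0.1274, 0.0584]
tcp_rot: [-0.326, 0.945, -0.003, 0.002]
force: [0.1, -0.9, -2.0]
gripper_width: 0.0635
```

```bash
python3 - <<'E'
from h import *
p,d=bot.camera('scene'); cv2.imwrite('pics/fanplace.png',cv2.resize(p[200:330,220:380,::-1],(640,520)))
plan(.6148,-.1297,.030,-142.1,step=20)
E
```

```text
cur [ 0.6152 -0.1269  0.0564] psi -141.9 dpsi -0.2 t=24.10 n=2 q=[-0.2   0.28  0.03  1.32 -0.   -0.87]
[[1.1, -0.9, 13.2, -0.2, -0.0, 0.1], [1.0, -0.9, 13.2, -0.2, -0.0, 0.1]]
```

View pics/fanplace.png

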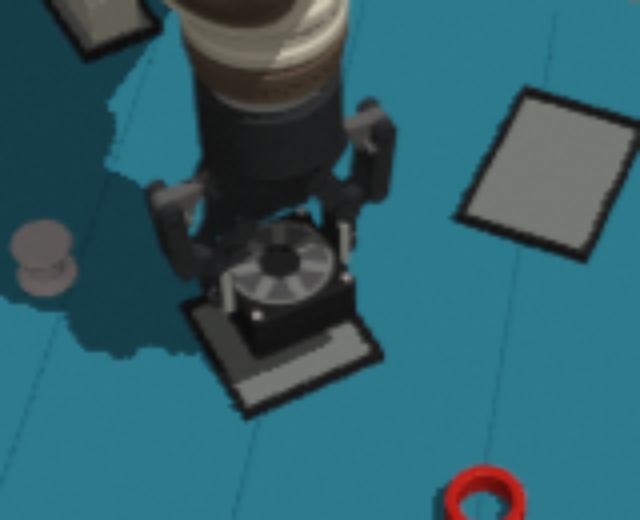

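Emit:
apply_moves --rows '[[[1,-1,13,-0.2,0,0],[1,-1,10,0,0,0]]]'

```text
time_s: 24.3
tool_pos: [0.6153, -0.1282, 0.0319]
tcp_rot: [-0.328, 0.945, -0.001, 0.0]
force: [-0.4, 0.6, -2.2]
gripper_width: 0.0633
```

```bash
python3 - <<'E'
from h import *
plan(.6148,-.1297,.029,-142.1,step=20)
E
```

```text
cur [ 0.6153 -0.1282  0.0319] psi -141.7 dpsi -0.4 t=24.30 n=1 q=[-0.2   0.29  0.    1.28 -0.   -0.87]
[[1.3, -0.9, 2.9, -0.1, 0.0, 0.4]]
```

Emit:
apply_moves --rows '[[[1,-1,2,0,0,0.3],[0,0,1,0,0,0]]]'

```text
time_s: 24.5
tool_pos: [0.6143, -0.1295, 0.0275]
tcp_rot: [-0.325, 0.946, -0.0, -0.001]
force: [-7.4, 1.0, 17.2]
gripper_width: 0.0632
```

Emit:
apply_moves --rows '[[[0,0,1,0,0,0]]]'

```text
time_s: 24.6
tool_pos: [0.6144, -0.1296, 0.0275]
tcp_rot: [-0.325, 0.946, -0.0, -0.0]
force: [-5.0, 1.7, 7.2]
gripper_width: 0.0635
```

Emit:
apply_moves --rows '[[[0,0,0,0,0,0],[0,0,0,0,0,0],[0,0,0,0,0,0],[0,0,0,0,0,0]]]' --fingers 1

```text
time_s: 25.0
tool_pos: [0.6156, -0.1303, 0.0294]
tcp_rot: [-0.325, 0.946, -0.001, 0.001]
force: [0.1, 0.6, -0.5]
gripper_width: 0.0855
```

Emit:
apply_moves --rows '[[[0,0,-15,0,0,0],[0,0,-30,0,0,0],[0,0,-40,0,0,0],[0,0,-20,0,0,0]]]'

```text
time_s: 25.4
tool_pos: [0.6134, -0.1297, 0.1371]
tcp_rot: [-0.324, 0.946, 0.0, -0.001]
force: [0.9, 0.0, 0.2]
gripper_width: 0.0854
```

```bash
python3 - <<'E'
from h import *
plan(.555,-.435,.11,-25.6)
E
```

```text
cur [ 0.6134 -0.1297  0.1371] psi -142.1 dpsi -63.5 t=25.40 n=8 q=[-0.21  0.26  0.17  1.48 -0.   -0.87]
[[29.2, -25.6, 3.4, -0.0, -0.0, 7.9], [25.4, -29.4, 3.4, -0.0, -0.0, 7.9], [21.1, -32.6, 3.4, -0.0, -0.0, 7.9], [16.3, -35.2, 3.4, -0.0, -0.0, 7.9], [11.3, -37.2, 3.4, -0.0, -0.0, 7.9]]
[[6.1, -38.4, 3.4, -0.0, -0.0, 7.9], [0.7, -38.8, 3.4, -0.0, -0.0, 7.9], [-4.6, -38.6, 3.4, -0.0, -0.0, 7.9]]
```

Emit:
apply_moves --rows '[[[29,-25.6,3,0,0,8],[25,-29.4,3,0,0,8],[21,-32.6,3,0,0,8],[16,-35,3,0,0,8],[11,-37,3,0,0,8]]]'

```text
time_s: 25.9
tool_pos: [0.5799, -0.3215, 0.1355]
tcp_rot: [0.026, 1.0, -0.002, 0.006]
force: [1.5, 0.0, -0.7]
gripper_width: 0.0849
```

```bash
python3 - <<'E'
from h import *
plan(.555,-.435,.11,-25.6)
E
```

```text
cur [ 0.5799 -0.3215  0.1355] psi 177.0 dpsi -22.6 t=25.90 n=3 q=[-0.51  0.33  0.26  1.48  0.   -0.45]
[[6.4, -38.2, 8.6, -0.0, 0.3, 7.5], [1.3, -38.7, 8.6, -0.0, 0.3, 7.5], [-3.8, -38.5, 8.6, -0.0, 0.3, 7.5]]
```

Emit:
apply_moves --rows '[[[6,-38,8,0,0.3,7.5],[1,-36,8,0,0.3,7.5],[-4,-34,6,0,0.3,7.5],[0,0,0,0,0,0]]]'

```text
time_s: 26.3
tool_pos: [0.5544, -0.437, 0.1179]
tcp_rot: [0.234, 0.972, -0.002, 0.001]
force: [-0.7, 0.2, -0.9]
gripper_width: 0.0853
```

```bash
python3 - <<'E'
from h import *
plan(.555,-.435,.075,-25.6,step=20)
p,d=bot.camera('scene'); cv2.imwrite('pics/sinkpre.png',cv2.resize(p[150:310,90:290,::-1],(700,560)))
E
```

```text
cur [ 0.5544 -0.437   0.1179] psi 153.0 dpsi 1.4 t=26.30 n=3 q=[-0.67  0.46  0.38  1.5  -0.   -0.19]
[[0.1, 0.7, 14.3, -0.1, 0.0, -0.5], [0.1, 0.7, 14.3, -0.1, 0.0, -0.5], [0.1, 0.7, 14.3, -0.1, 0.0, -0.5]]
```

View pics/sinkpre.png

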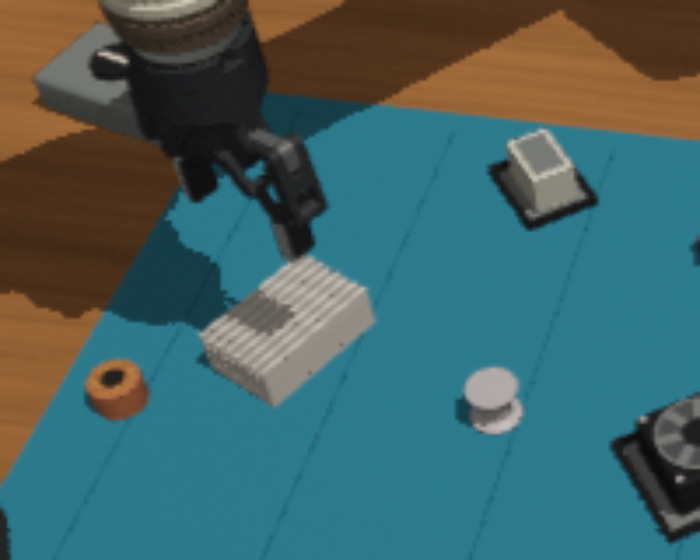

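Emit:
apply_moves --rows '[[[0,0.7,14,0,0,-0.5],[0,0.7,14,0,0,-0.5],[0,0.7,12,0,0,-0.5],[0,0,2,0,0,0]]]'

```text
time_s: 26.75
tool_pos: [0.5574, -0.431, 0.0751]
tcp_rot: [0.215, 0.977, -0.002, 0.002]
force: [0.3, 0.5, -0.9]
gripper_width: 0.0852
```

```bash
python3 - <<'E'
from h import *
plan(.555,-.435,.026,-25.6,step=20)
E
```

```text
cur [ 0.5574 -0.431   0.0751] psi 155.2 dpsi -0.8 t=26.75 n=3 q=[-0.66  0.45  0.3   1.41 -0.   -0.22]
[[0.2, -1.5, 16.4, -0.1, 0.1, 0.3], [0.2, -1.5, 16.4, -0.1, 0.1, 0.3], [0.2, -1.5, 16.4, -0.1, 0.1, 0.3]]
```

Emit:
apply_moves --rows '[[[0.2,-3,10,0,0,0.3],[0.2,-1.5,14,0,0,0.3],[0,0,14,0,0,0]]]'

```text
time_s: 27.05
tool_pos: [0.5563, -0.4345, 0.0362]
tcp_rot: [0.219, 0.976, -0.002, 0.003]
force: [0.0, -0.5, -0.4]
gripper_width: 0.0852
```

```bash
python3 - <<'E'
from h import *
plan(.555,-.435,.026,-25.6,step=20)
E
```

```text
cur [ 0.5563 -0.4345  0.0362] psi 154.7 dpsi -0.3 t=27.05 n=1 q=[-0.66  0.47  0.24  1.34 -0.   -0.22]
[[1.0, -1.0, 10.2, -0.2, 0.4, 0.3]]
```

Emit:
apply_moves --rows '[[[1,-1,6,0,0,0.3],[0,0,4,0,0,0]]]'

```text
time_s: 27.25
tool_pos: [0.554, -0.4344, 0.0226]
tcp_rot: [0.222, 0.975, -0.002, 0.001]
force: [0.9, -0.4, 0.6]
gripper_width: 0.0859
```

Emit:
apply_moves --rows '[[[0,0,0,0,0,0],[0,0,0,0,0,0],[0,0,0,0,0,0],[0,0,0,0,0,0]]]' --fingers 0

```text
time_s: 27.65
tool_pos: [0.554, -0.4346, 0.023]
tcp_rot: [0.222, 0.975, -0.002, 0.002]
force: [0.7, 0.1, -2.6]
gripper_width: 0.0607
```

Emit:
apply_moves --rows '[[[0,0,-8,0,0,0],[0,0,-20,0,0,0],[0,0,-25,0,0,0],[0,0,-25,0,0,0]]]'

```text
time_s: 28.05
tool_pos: [0.5519, -0.4327, 0.0995]
tcp_rot: [0.222, 0.975, 0.0, -0.002]
force: [0.6, 0.5, -2.3]
gripper_width: 0.0611
```

```bash
python3 - <<'E'
from h import *
print(bot.sense()['force'])
plan(.4654,.0137,.11,-13.8)
E
```

```text
[ 0.56962796  0.47022359 -2.28569208]
cur [ 0.5519 -0.4327  0.0995] psi 154.4 dpsi 11.8 t=28.05 n=11 q=[-0.66  0.45  0.34  1.47 -0.   -0.22]
[[24.7, 33.2, -0.9, -0.0, -0.0, -1.1], [24.0, 33.6, -0.9, -0.0, -0.0, -1.1], [23.4, 34.1, -0.9, -0.0, -0.0, -1.1], [22.7, 34.5, -0.9, -0.0, -0.0, -1.1], [22.1, 34.9, -0.9, -0.0, -0.0, -1.1]]
[[21.4, 35.3, -0.9, -0.0, -0.0, -1.1], [20.8, 35.7, -0.9, -0.0, -0.0, -1.1], [20.1, 36.1, -0.9, -0.0, -0.0, -1.1], [19.4, 36.5, -0.9, -0.0, -0.0, -1.1], [18.7, 36.9, -0.9, -0.0, -0.0, -1.1]]
[[18.0, 37.2, -0.9, -0.0, -0.0, -1.1]]
```

Emit:
apply_moves --rows '[[[25,33,-2,0,0,-1.1],[24,34,-2,0,0,-1.1],[23,34,-2,0,0,-1.1],[23,34.5,-2,0,0,-1.1],[22,35,-1,0,0,-1.1]]]'

```text
time_s: 28.55
tool_pos: [0.5135, -0.2297, 0.115]
tcp_rot: [0.176, 0.984, -0.002, 0.003]
force: [0.8, 0.1, -2.2]
gripper_width: 0.0605
```

Emit:
apply_moves --rows '[[[21,35,-1,0,0,-1.1],[21,36,0,0,0,-1.1],[20,36,0,0,0,-1.1],[18,32,0,0,0,-1.1],[12,22,0,0,0,-1.1]]]'

```text
time_s: 29.05
tool_pos: [0.474, -0.0397, 0.1191]
tcp_rot: [0.127, 0.992, -0.002, 0.005]
force: [-0.0, 0.1, -2.9]
gripper_width: 0.0607
```

```bash
python3 - <<'E'
from h import *
print(bot.sense()['gripper_width'])
plan(.4654,.0137,.10,-13.8)
E
```

```text
0.060738644979448045
cur [ 0.474  -0.0397  0.1191] psi 165.5 dpsi 0.7 t=29.05 n=2 q=[-0.08 -0.11 -0.26  1.41 -0.    0.17]
[[11.0, 24.8, 9.4, -0.1, 0.3, -0.4], [10.8, 24.8, 9.5, -0.1, 0.3, -0.4]]
```

Emit:
apply_moves --rows '[[[11,25,9,0,0.3,-0.4],[9,20,9,0,0.3,-0.4],[1,4,3,0,0,0],[0,0,0,0,0,0]]]'

```text
time_s: 29.45
tool_pos: [0.4652, 0.0178, 0.1009]
tcp_rot: [0.117, 0.993, -0.001, 0.003]
force: [0.1, -0.5, -3.0]
gripper_width: 0.0605
```

```bash
python3 - <<'E'
from h import *
plan(.4654,.0137,.05,-13.8,step=20)
E
```

```text
cur [0.4652 0.0178 0.1009] psi 166.6 dpsi -0.4 t=29.45 n=3 q=[ 0.04 -0.13 -0.31  1.39 -0.    0.27]
[[-0.3, -1.3, 17.0, -0.0, 0.1, 0.1], [-0.3, -1.3, 17.0, -0.0, 0.1, 0.1], [-0.3, -1.3, 17.0, -0.0, 0.1, 0.1]]
```

Emit:
apply_moves --rows '[[[0,-1.3,17,0,0.1,0.1],[0,-1.3,17,0,0.1,0.1],[0,-1.3,12,0,0.1,0.1],[0,0,2,0,0,0]]]'

```text
time_s: 29.85
tool_pos: [0.4666, 0.0112, 0.0546]
tcp_rot: [0.121, 0.993, -0.001, 0.002]
force: [-0.4, -0.6, -3.1]
gripper_width: 0.0606
```

```bash
python3 - <<'E'
from h import *
p,d=bot.camera('scene'); cv2.imwrite('pics/sinkplace.png',cv2.resize(p[180:300,280:440,::-1],(640,480)))
plan(.4654,.0137,.026,-13.8,step=20)
E
```

```text
cur [0.4668 0.0113 0.055 ] psi 166.2 dpsi 0.0 t=29.90 n=2 q=[ 0.03 -0.11 -0.38  1.29 -0.    0.27]
[[1.1, 1.0, 14.5, -0.0, 0.2, -0.0], [1.0, 1.0, 14.5, -0.0, 0.2, -0.0]]
```

View pics/sinkplace.png

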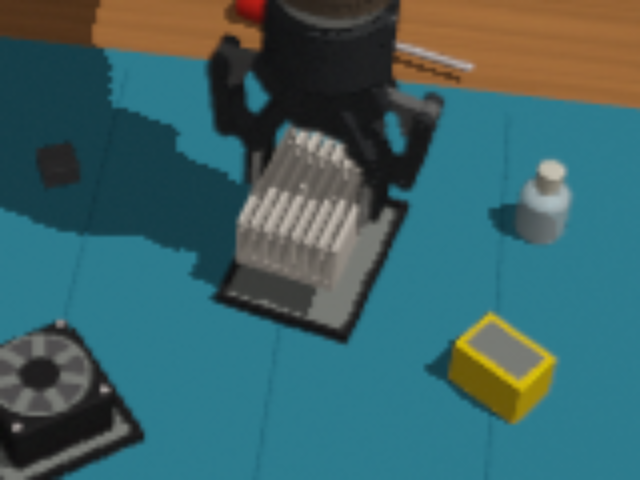

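Emit:
apply_moves --rows '[[[1,1,14,0,0.2,0],[1,1,11,0,0,0]]]'

```text
time_s: 30.1
tool_pos: [0.4671, 0.0132, 0.0309]
tcp_rot: [0.121, 0.993, -0.0, 0.003]
force: [0.3, -0.9, -3.2]
gripper_width: 0.0608
```

```bash
python3 - <<'E'
from h import *
plan(.4654,.0137,.025,-13.8,step=20)
E
```

```text
cur [0.4671 0.0132 0.0309] psi 166.1 dpsi 0.1 t=30.10 n=1 q=[ 0.03 -0.09 -0.41  1.25 -0.    0.27]
[[1.8, 0.1, 5.9, 0.0, 0.3, -0.1]]
```

Emit:
apply_moves --rows '[[[1.5,0,4,0,0.3,0],[0,0,2,0,0,0]]]'

```text
time_s: 30.3
tool_pos: [0.4647, 0.0137, 0.0241]
tcp_rot: [0.121, 0.993, -0.0, -0.001]
force: [-12.6, 1.7, 29.6]
gripper_width: 0.0602
```

Emit:
apply_moves --rows '[[[0,0,1,0,0,0]]]'

```text
time_s: 30.4
tool_pos: [0.4647, 0.0137, 0.0242]
tcp_rot: [0.121, 0.993, -0.0, -0.001]
force: [-5.8, 0.5, 11.7]
gripper_width: 0.0605
```

Emit:
apply_moves --rows '[[[0,0,0,0,0,0],[0,0,0,0,0,0],[0,0,0,0,0,0],[0,0,0,0,0,0]]]' --fingers 1

```text
time_s: 30.8
tool_pos: [0.4659, 0.014, 0.0256]
tcp_rot: [0.121, 0.993, -0.0, 0.001]
force: [0.8, 0.6, 0.3]
gripper_width: 0.0854
```

Emit:
apply_moves --rows '[[[0,0,-15,0,0,0],[0,0,-30,0,0,0],[0,0,-45,0,0,0],[0,0,-45,0,0,0],[0,0,-45,0,0,0]]]'

```text
time_s: 31.3
tool_pos: [0.4623, 0.014, 0.2044]
tcp_rot: [0.121, 0.993, -0.001, -0.006]
force: [1.8, 0.6, 0.5]
gripper_width: 0.0854
```

```bash
python3 - <<'E'
from h import *
plan(.30,-.42,.24)
E
```

```text
cur [0.4623 0.014  0.2044] psi 166.1 dpsi 0.0 t=31.30 n=11 q=[ 0.03 -0.12 -0.1   1.6  -0.    0.27]
[[4.9, -41.8, -3.1, -0.0, -0.1, 0.0], [4.9, -41.8, -3.1, -0.0, -0.1, 0.0], [4.9, -41.8, -3.1, -0.0, -0.1, 0.0], [4.9, -41.8, -3.1, -0.0, -0.1, 0.0], [4.9, -41.8, -3.1, -0.0, -0.1, 0.0]]
[[4.9, -41.8, -3.1, -0.0, -0.1, 0.0], [4.9, -41.8, -3.2, -0.0, -0.1, 0.0], [4.9, -41.8, -3.2, -0.0, -0.1, 0.0], [4.9, -41.8, -3.2, -0.0, -0.1, 0.0], [4.9, -41.8, -3.2, -0.0, -0.1, 0.0]]
[[4.9, -41.8, -3.2, -0.0, -0.1, 0.0]]
```

Emit:
apply_moves --rows '[[[5,-42,-3,0,0,0],[5,-42,-3,0,0,0],[5,-42,-3,0,0,0],[5,-42,-3,0,0,0],[5,-42,-3,0,0,0]]]'

```text
time_s: 31.8
tool_pos: [0.3903, -0.1865, 0.2282]
tcp_rot: [0.115, 0.993, -0.001, 0.001]
force: [1.2, -1.0, 0.6]
gripper_width: 0.0854
```

Emit:
apply_moves --rows '[[[5,-42,-3,0,0,0],[5,-42,-3,0,0,0],[5,-42,-3,0,0,0],[5,-30,0,0,0,0],[0,0,0,0,0,0]]]'

```text
time_s: 32.3
tool_pos: [0.3299, -0.3434, 0.2383]
tcp_rot: [0.118, 0.993, -0.002, 0.002]
force: [-0.6, -0.6, 1.1]
gripper_width: 0.0854
```

```bash
python3 - <<'E'
from h import *
T={}
for c in('top','scene'):
    p,d=bot.camera(c); T[c]=p[:,:,::-1].copy(); cv2.imwrite(f'pics/{c}_end.png',T[c])
R=[]
for h,c in((.038,(.4654,.0137)),(.038,(.6148,-.1297)),(.036,(.3757,.2838)),(.036,(.3713,-.3035)),(.04,(.55,.41))):
    R.append(np.vstack([cv2.resize(rect(k,T[k],h,*c,half=.075,s=4000),(260,260),interpolation=cv2.INTER_AREA) for k in T]))
cv2.imwrite('pics/end.png',np.hstack(R[:3])); cv2.imwrite('pics/end2.png',np.hstack(R[3:]))
E
```

```text
(no output)
```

View pics/end.png

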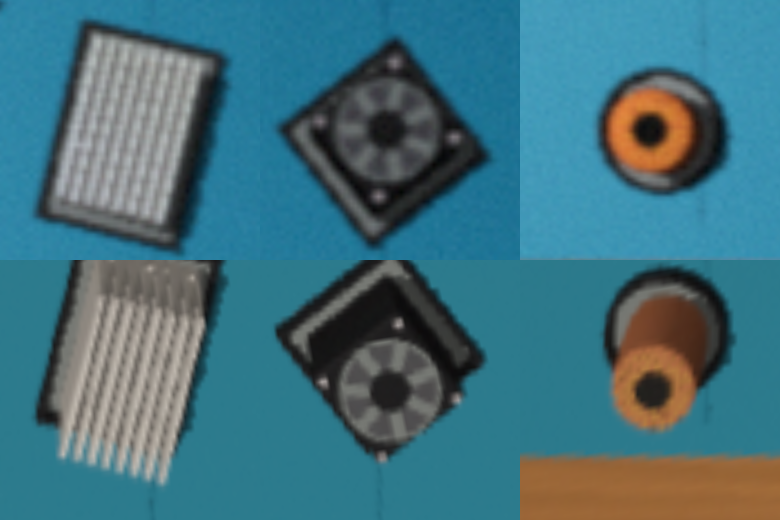

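View pics/end2.png

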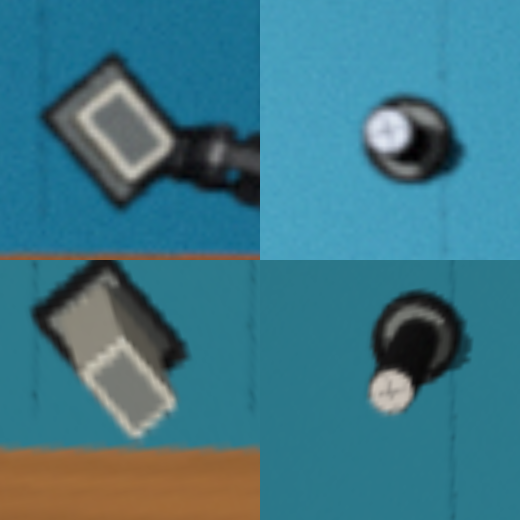

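View pics/scene_end.png

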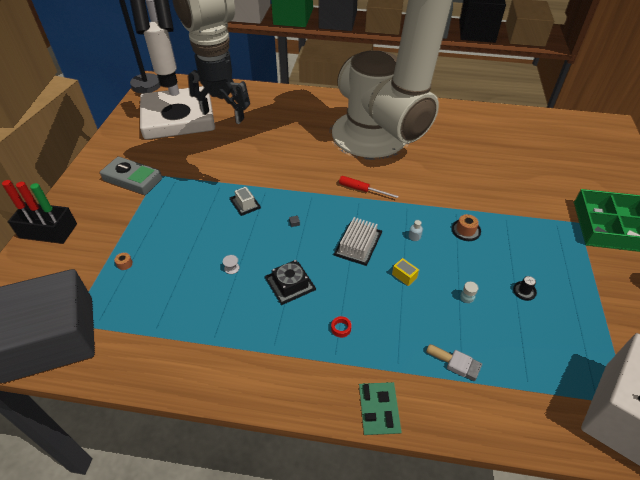

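```bash
python3 - <<'E'
from h import *
p,d=bot.camera('top'); K,T,W=P('top')
for n,X in dict(sink=(.4654,.0137,.038),fan=(.6148,-.1297,.038),tor=(.385,.295,.036),rel=(.3713,-.3035,.036),cap=(.55,.41,.04)).items():
    u,v=np.round(proj('top',X)[0]).astype(int); zs=[]
    for vv in range(v-2,v+3):
        for uu in range(u-2,u+3):
            z=d[vv,uu]
            if z>0: zs.append((T[:3,:3]@(np.linalg.inv(K)@[uu,vv,1]*z)+T[:3,3])[2])
    print(n,np.round(np.percentile(zs,[10,50,90]),4))
bot.hand_in()
E
```

```text
sink [0.0062 0.0299 0.0394]
fan [0.0348 0.0383 0.0409]
tor [0.0314 0.0347 0.0377]
rel [0.0317 0.0355 0.0382]
cap [0.0347 0.0391 0.0421]
the job is handed in; nothing more can be done
```

All five parts are in their own trays, and I handed the job in at about 32 s on the robot's clock. I took the piles apart in this order: capacitor, relay, toroid, fan, heat sink. Each part was set down until I felt light contact, then released.

- **Position:** the last pictures from both cameras show every part upright, inside its rim and turned to match its tray, with nothing on top. The yellow relay look-alike, the small toroid and the other loose items were not touched.
- **Height:** top-camera depth puts the tops at 38 mm (fan), 35 mm (toroid), 36 mm (relay) and 39 mm (capacitor). These agree with parts standing flat on the 2 mm tray floors, within the depth noise.
- **Heat sink:** its depth reading spread from 6 to 39 mm, because the camera also sees down between the fins. The upper end agrees with the expected 38 mm, but the reading does not confirm flatness on its own. The pictures and the tool height when I felt contact (24 mm against 25 mm expected) agree that it is flat.
- **Forces:** the highest force I read at a set-down was about 32 N, with the heat sink. That is well under the 120 N wrist limit.

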